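# Square up and clamp a fuel-cell stack

### The arm

A 6-joint arm with a two-finger parallel gripper is mounted at the origin on the work surface. World frame = base frame: x ahead of the robot, y to its left, z up, the work surface at z = 0. Lengths are in m, angles in rad, forces in N, time in s.
With the tool pointing down it reaches from about 0.3 to 0.875 m from the base axis. Payload 6.4 kg.
Tool frame: the origin (TCP) lies on the centre line of the jaws, within the pads' length; the fingertips stand 11 mm ahead of it and the grasp point (between the pads) lies 8 mm behind it; x points along the fingers, y is the direction in which the jaws open and shut, and the axes are right-handed (so a half turn about x gives the same grasp; the last joint's range is limited). The gripper opens to 85 mm and grips with 20 to 120 N. Pads are 22 mm wide; open, the fingers measure 114 mm over their backs; the gripper's body (76 mm by 85 mm) begins 54 mm behind the grasp point. The pads swing forward as they close: fully open they stand 13 mm farther back than shut.
Start: joints at [-1.34, 0.181, 1.607, -0, 1.354, -0.206], TCP at [0.243, -0.521, 0.242] pointing down, gripper open.
Joint ranges: [-2.99, 2.99], [-0.89, 2.07], [0.3, 2.58], [-1.14, 4.28], [0, 2.63], [-3.12, 3.12]. Speed limits (rad/s): [2.57, 2.57, 3.01, 3.14, 3.14, 3.14].

### API

Orientations are given as a unit quaternion [w, x, y, z].
In Python, from bench import ctrl, camera, hand_in gives the robot as it stands. The module is installed in compiled form; this text tells all that it offers.
- The arm moves only by the tool drive_tool, never from a script. Its argument "increments" is a list of rows, each a list of 7 numbers: the shift along the tool's x, y, z in m, then the turn, a rotation vector about the tool's x, y, z in degrees, then the gripper's target within -1 to 1 (fully open at 1, half-way at 0, shut at -1). In form: [[dx, dy, dz, rx, ry, rz, claw], ...]. A call has 1 to 10 rows; each row shifts and turns the commanded pose from where the row before left it, along the tool's axes as they then stand; what a row does not reach is not made up. A row lasts 1/8 s, in which the tool goes at most 62.5 mm and 10.7 degrees, less where a joint would pass 70% of its speed; a pose out of reach is approached as far as the arm can. A call is refused whole if a number of a shift passes 0.0625 or a number of a turn 10.7, either way. A call with a gripper value outside its range is refused whole. The fingers move at their own pace and stop on an object; the grip force is fixed at half the most. Time passes only in rows, so rows that do not move let the fingers close. It gives the time, the measured TCP pose, the force and the opening at its end, in the units of the state.
- ctrl.get_obs(): the state, without advancing time (a new reading comes with each control period).
- camera(name): name is "scene" or "top" or "wrist"; returns a dict with "img" (400x640x3 uint8, red, green, blue), "depth" (400x640 float32, m along the optical axis (not along the pixel's ray), 0 where there is no reading), "fx", "fy", "cx", "cy" (pixels), "k1" (the pictures are not rectified: a ray, as slopes to the right and down, at radius r is drawn at 1 + k1 r^2 times it, then the intrinsics apply), "world_from_camera" (4x4, takes a point from camera to world coordinates); the wrist camera has in their place "hand_eye" (4x4, takes a point from camera to tool coordinates, whose origin is the TCP and whose axes are the tool frame's). Camera axes: x right, y down, z forward; pixel columns grow to the right and rows downward; lengths in m; the calibration is good to about 2 mm. A picture is of the moment at which its call begins: read the wrist's pose just before it.
- hand_in(): hands the job in, once; it reports no verdict.
The state is a dict: "time_s": time; "q": joint angles; "dq": joint speeds; "joint_efforts": joint torques, N m; "eef_pos": TCP position; "eef_rot": TCP orientation; "wrist_force": force on the tool from outside, world axes, zero at the start; "torque": the same for the moment, N m; "opening": opening from 0.0 (shut) to 1.0 (fully open).
Only numpy, scipy, OpenCV 4.12 (cv2) and the standard library are available. Lean on these libraries where they do the work, as an engineer would, in place of code of your own. Each camera call takes 0.05 s, during which the arm holds its last target.

### The job

Tap the open edges of the stack of fuel-cell plates gently with the gripper until every plate lies flush against all four blue stop blocks, so that the stack is square. Then turn the star wheel clockwise until it comes up against its stop, so that the sprung pad clamps the stack and the plates stay flush. Leave the bottle, the beaker and the spanner where they are.

Things in the scene. Friction and masses are not known exactly. Their poses are not given: they have to be found in the camera images.
- fixture: stacking fixture, fixed: blue-grey base plate 12 mm thick, from -90 to 185 mm in its x and -92.5 to 72.5 mm in its y, with four blue stop blocks and a raised platen under the stack. Origin on the bench under the centre of a squared plate: a plate flush with all stops has x = y = 0 here and edges along these axes. x points to the back (the clamp), y to the side stops, z up. The stack is open at its -x and -y sides
- home (a point): point on top of the platen (84 x 84 x 8 mm, 20 mm above the bench) where the centre of the squared stack belongs; axes as the fixture's. The stack of six plates fills 0 to 30 mm above it. Plates start 6 to 16 mm short of the stops both ways, twisted up to 0.07 rad; all together weigh about 0.42 kg and slide on the platen and on one another; pushing the lot takes 1 to 2 N
- back_stops (a point): midway between the two back stop blocks, in the plane of their faces, x = 50, y = 0 mm from home, 12 mm above the bench (the base's top); the blocks are 26 mm wide, 12 mm thick, 44 mm high, centred 33 mm either way along y
- side_stops (a point): midway between the two side stop blocks, in the plane of their faces, x = 0, y = 50 mm from home, 12 mm above the bench (the base's top); the blocks are 26 mm wide, 12 mm thick, 44 mm high, centred 30 mm either way along x
- star_hub (a point): centre of the star wheel, on its upright axis at spoke height, x = 125, y = 0 mm from home, 111 mm above the bench when open. Hub 38 mm wide, top 10 mm above the spokes; a stud through it ends 127 mm above the bench. Four steel spokes 10 mm thick at right angles end in 19 mm balls (one red, three black) centred 60 mm from the axis. Turning clockwise lowers wheel and strap by 12 mm a turn
- star (a joint): star wheel angle, rad, grows clockwise seen from above; 0 fully open, 3.5 at its stop, starts at 0 to 0.5. At 0 the spokes point 45, 135, 225, 315 deg anticlockwise from the fixture's x (red ball at 45); at q all are turned clockwise by q. Stays where left; 3 to 4 N at 45 mm from the axis turns it. The pad meets the stack at about 2.7 and presses with about 14 N at the stop
- strap_nose (a point): centre of the top of the free front end of the steel clamp strap, x = 15, y = 0 mm from home, 79 mm above the bench when open. The strap is 28 mm wide, 14 mm thick and runs back from here for 165 mm, under the star wheel (spokes 32 mm above its top)
- pad: round spring-loaded rubber pad, 26 mm wide, under the strap, 24 mm behind home; origin at the centre of its underside, 55 mm above the bench when the clamp is open (5 mm over the stack)
- plate1: dark grey graphite plate, 100 x 100 x 5 mm, loose, number 1 of 6 from the bottom; origin at the centre of its underside, z up, x and y along its edges
- plate2: white plastic plate, 100 x 100 x 5 mm, loose, number 2 of 6 from the bottom; origin at the centre of its underside, z up, x and y along its edges
- plate3: dark grey graphite plate, 100 x 100 x 5 mm, loose, number 3 of 6 from the bottom; origin at the centre of its underside, z up, x and y along its edges
- plate4: white plastic plate, 100 x 100 x 5 mm, loose, number 4 of 6 from the bottom; origin at the centre of its underside, z up, x and y along its edges
- plate5: dark grey graphite plate, 100 x 100 x 5 mm, loose, number 5 of 6 from the bottom; origin at the centre of its underside, z up, x and y along its edges
- plate6: white plastic plate, 100 x 100 x 5 mm, loose, number 6 of 6 from the bottom; origin at the centre of its underside, z up, x and y along its edges. The pad comes down on this one
- wash_bottle: bystander: white plastic bottle with red cap, 68 mm wide, 180 mm high, loose; origin under its centre
- beaker: bystander: empty glass beaker, 68 mm wide, 90 mm high, loose; origin under its centre
- spanner: bystander: steel spanner 160 mm long, lying on the bench; origin on its underside, x along it

How it is judged:
By the outcome, as a careful person would: the job done as asked, in the order asked, and still so for the second after the job is handed in, with the robot touching nothing.
It also fails if it takes over 66 s, if anything falls off the work surface, if the arm or the gripper's body presses on something with over 40 N, if the wrist force passes 120 N, or if a joint passes its speed limit or range.

## Working session

There is one attempt and no reset: what is moved stays moved. The work goes in short steps, Python scripts to look and compute and a tool call to move; the robot and the scene stay as the last step left them, time stands still between calls to the robot, and variables do not carry over. Pictures are saved under pics/ and viewed, and the job is handed in when it is done.

Besides the shell and the picture viewer there is one more tool, called by a JSON object that holds its "api" and its "payload", one argument or row to a line. drive_tool: Moves the arm, as the interface text tells. Its arguments: {"type":"object","properties":{"increments":{"type":"array","items":{"type":"array","items":{"type":"number"}}}},"required":["increments"]}

```bash
mkdir -p pics; cat > h.py <<'E'
import numpy as np, cv2
from bench import ctrl, camera, hand_in
def snap(n,f):
    c=camera(n); cv2.imwrite('pics/'+f,c['img'][:,:,::-1]); return c
def save(c,f): np.savez(f,**c)
def ray(c,u,v,T):
    x=(u-c['cx'])/c['fx'];y=(v-c['cy'])/c['fy']
    X,Y=x,y
    for _ in range(10):
        r2=X*X+Y*Y; X=x/(1+c['k1']*r2);Y=y/(1+c['k1']*r2)
    d=T[:3,:3]@np.array([X,Y,1.0]); return T[:3,3],d
def onz(c,u,v,z,T=None):
    T=c['world_from_camera'] if T is None else T
    o,d=ray(c,u,v,T); return o+d*(z-o[2])/d[2]
def quat(q):
    from scipy.spatial.transform import Rotation as R
    return R.from_quat([q[1],q[2],q[3],q[0]]).as_matrix()
def proj(c,p,T=None):
    T=c['world_from_camera'] if T is None else T
    pc=np.linalg.inv(T)@np.r_[p,1]
    X,Y=pc[0]/pc[2],pc[1]/pc[2];k=1+c['k1']*(X*X+Y*Y)
    return c['fx']*X*k+c['cx'],c['fy']*Y*k+c['cy']
E
python3 - <<'E'
from h import *
for n in ['scene','top']:
    c=snap(n,n+'0.png'); save(c,n+'0.npz')
    print(n,c['fx'],c['cx'],c['cy'],c['k1']);print(c['world_from_camera'].round(3))
o=ctrl.get_obs();print(o)
print(quat(o['eef_rot']).round(3))
E
```

```text
scene 384.60632541684834 323.6417810063146 200.23635570392852 -0.08078066165264626
[[ 0.493  0.507 -0.707  1.151]
 [ 0.87  -0.281  0.405 -0.368]
 [ 0.007 -0.815 -0.579  0.59 ]
 [ 0.     0.     0.     1.   ]]
top 517.6931175731364 314.69623575536343 200.7193143322837 -0.011693450333707334
[[-0.023 -0.997  0.079  0.425]
 [-0.999  0.025  0.022 -0.032]
 [-0.024 -0.079 -0.997  1.456]
 [ 0.     0.     0.     1.   ]]
{'time_s': 0.1, 'q': array([-1.34031583e+00,  1.81462560e-01,  1.60785514e+00,  1.79360575e-05,
        1.35380473e+00, -2.06304626e-01]), 'dq': array([ 0.00013269, -0.00215814, -0.00400623, -0.00024977,  0.00071037,
        0.00039877]), 'joint_efforts': array([-1.43294787e-04, -4.45879698e+01, -3.52236307e+01, -2.07762905e-04,
        4.21397213e-03, -6.25778554e-06]), 'eef_pos': array([ 0.24315411, -0.52055748,  0.24150214]), 'eef_rot': array([-0.15265994, -0.69031061, -0.15374172,  0.6903113 ]), 'wrist_force': array([-0.17430675, -0.52549437, -0.60542313]), 'torque': array([-0.03319187,  0.02480752, -0.03847782]), 'opening': 0.9958039430446598}
[[-0.     0.423 -0.906]
 [ 0.001 -0.906 -0.423]
 [-1.    -0.001 -0.   ]]
```

View pics/scene0.png

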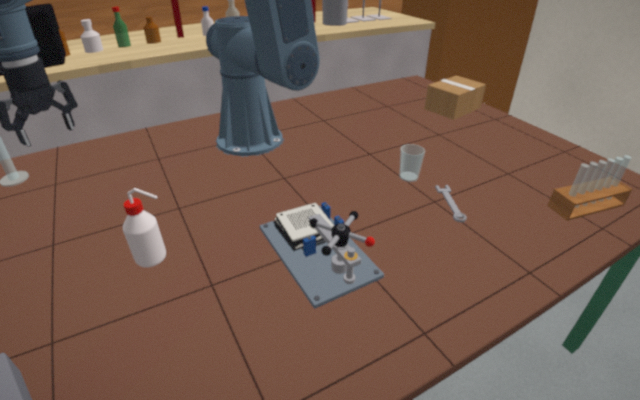

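View pics/top0.png

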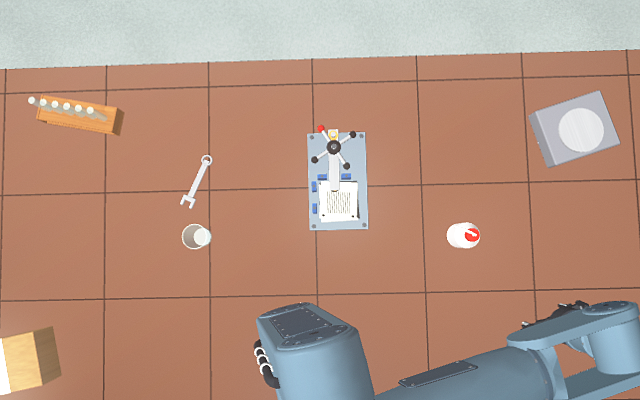

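```bash
cat > fix.py <<'E'
from h import *
c=dict(np.load('top0.npz'))
im=c['img']; hsv=cv2.cvtColor(im,cv2.COLOR_RGB2HSV)
roi=np.zeros(im.shape[:2],bool);roi[110:250,280:400]=1
print(hsv[210,312],hsv[225,340],hsv[140,315],im[225,340])
m=(roi&(hsv[...,0]>85)&(hsv[...,0]<130)&(hsv[...,2]>90)).astype(np.uint8)
m=cv2.morphologyEx(m,cv2.MORPH_OPEN,np.ones((2,2)))
ys,xs=np.nonzero(m);print(len(xs),xs.min(),xs.max(),ys.min(),ys.max())
P=np.array([onz(c,x,y,.012)[:2] for x,y in zip(xs,ys)],np.float32)
r=cv2.minAreaRect(P);print(r);print(cv2.boxPoints(r))
cv2.imwrite('pics/topzoom.png',cv2.resize(im[100:250,260:420],None,fx=5,fy=4.8//1,interpolation=cv2.INTER_CUBIC)[:,:,::-1])
E
python3 fix.py
```

```text
[109  97 220] [102  29 220] [103  33 211] [195 210 220]
3627 308 368 131 230
((0.5962519645690918, -0.06791508942842484), (0.2807542383670807, 0.16334788501262665), 0.1442374736070633)
[[ 0.45566964  0.0134052 ]
 [ 0.4560809  -0.14994214]
 [ 0.7368343  -0.14923538]
 [ 0.736423    0.01411197]]
```

```bash
python3 - <<'E'
from h import *
c=camera('wrist');print(c['hand_eye'].round(3),c['fx'],c['cx'],c['cy'],c['k1'])
E
```

```text
[[-0.001 -0.301  0.954 -0.132]
 [ 1.     0.     0.001 -0.   ]
 [-0.     0.954  0.301 -0.077]
 [ 0.     0.     0.     1.   ]] 309.4555714063157 317.01417623796556 199.33200910847538 -0.010941806632524543
```

View pics/topzoom.png

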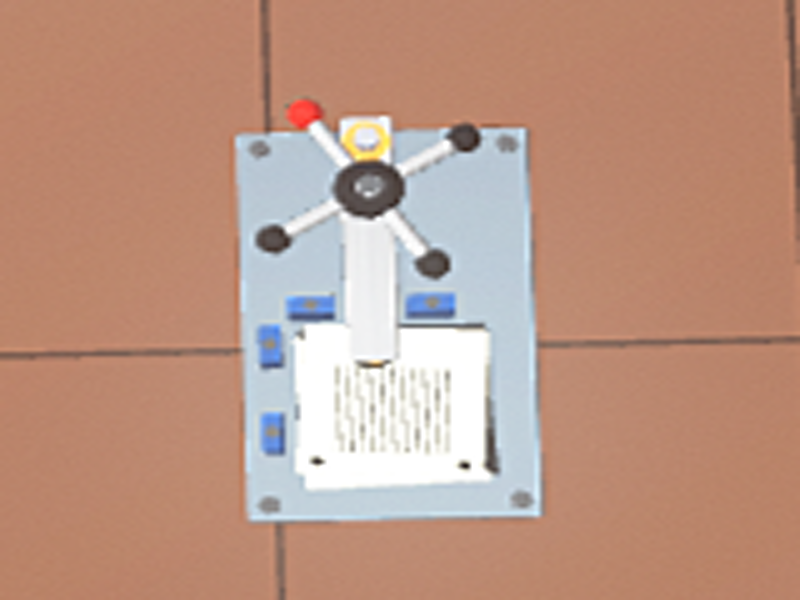

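```bash
cat > plan.py <<'E'
from h import *
from scipy.spatial.transform import Rotation as R
def plan(goal,drx,n,claw,p=None,Rm=None,q=3):
    o=ctrl.get_obs(); p=o['eef_pos'].copy() if p is None else np.array(p); Rm=quat(o['eef_rot']) if Rm is None else Rm
    rows=[]
    goal=np.array(goal)
    for i in range(n):
        d=(goal-p)/(n-i); t=np.round(Rm.T@d,q); r=round(drx/n,2)
        rows.append([*[float(x) for x in t],r,0,0,claw]); p=p+Rm@t; Rm=Rm@R.from_rotvec([np.deg2rad(r),0,0]).as_matrix()
    for k in range(0,n,10): print(rows[k:k+10])
    return p,Rm
def state():
    o=ctrl.get_obs();M=quat(o['eef_rot'])
    print('t',round(o['time_s'],2),'p',o['eef_pos'].round(4),'yaw',np.rad2deg(np.arctan2(M[1,2],M[0,2])).round(2),'down',M[:,0].round(3),'F',o['wrist_force'].round(2),'T',o['torque'].round(3),'open',round(o['opening'],3),'q',o['q'].round(2))
    return o,M
E
python3 - <<'E'
from plan import *
state(); plan([.47,-.06,.27],-155,15,0)
E
```

```text
t 0.15 p [ 0.2432 -0.5206  0.2416] yaw -154.97 down [-0.     0.001 -1.   ] F [-0.19  0.14  0.45] T [ 0.039  0.004 -0.05 ] open 1.0 q [-1.34  0.18  1.61  0.    1.35 -0.21]
[[-0.002, -0.021, -0.027, -10.33, 0, 0, 0], [-0.002, -0.016, -0.03, -10.33, 0, 0, 0], [-0.002, -0.011, -0.033, -10.33, 0, 0, 0], [-0.002, -0.005, -0.034, -10.33, 0, 0, 0], [-0.002, 0.002, -0.034, -10.33, 0, 0, 0], [-0.002, 0.008, -0.033, -10.33, 0, 0, 0], [-0.002, 0.013, -0.032, -10.33, 0, 0, 0], [-0.002, 0.019, -0.029, -10.33, 0, 0, 0], [-0.002, 0.024, -0.025, -10.33, 0, 0, 0], [-0.002, 0.028, -0.02, -10.33, 0, 0, 0]]
[[-0.002, 0.031, -0.015, -10.33, 0, 0, 0], [-0.001, 0.033, -0.009, -10.33, 0, 0, 0], [-0.002, 0.034, -0.003, -10.33, 0, 0, 0], [-0.001, 0.033, 0.003, -10.33, 0, 0, 0], [-0.002, 0.033, 0.01, -10.33, 0, 0, 0]]
```

{"api": "drive_tool", "payload": {
  "increments": [
    [-0.002, -0.021, -0.027, -10.33, 0, 0, 0],
    [-0.002, -0.016, -0.03, -10.33, 0, 0, 0],
    [-0.002, -0.011, -0.033, -10.33, 0, 0, 0],
    [-0.002, -0.005, -0.034, -10.33, 0, 0, 0],
    [-0.002, 0.002, -0.034, -10.33, 0, 0, 0],
    [-0.002, 0.008, -0.033, -10.33, 0, 0, 0],
    [-0.002, 0.013, -0.032, -10.33, 0, 0, 0],
    [-0.002, 0.019, -0.029, -10.33, 0, 0, 0],
    [-0.002, 0.024, -0.025, -10.33, 0, 0, 0],
    [-0.002, 0.028, -0.02, -10.33, 0, 0, 0]
  ]
}}

```text
time_s: 1.4
eef_pos: [0.3956, -0.2117, 0.2622]
eef_rot: [0.637, 0.306, 0.637, -0.306]
wrist_force: [0.3, -0.5, -0.0]
opening: 0.493
```

{"api": "drive_tool", "payload": {
  "increments": [
    [-0.002, 0.031, -0.015, -10.33, 0, 0, 0],
    [-0.001, 0.033, -0.009, -10.33, 0, 0, 0],
    [-0.002, 0.034, -0.003, -10.33, 0, 0, 0],
    [-0.001, 0.033, 0.003, -10.33, 0, 0, 0],
    [-0.002, 0.033, 0.01, -10.33, 0, 0, 0],
    [0, 0, 0, 0, 0, 0, 0],
    [0, 0, 0, 0, 0, 0, 0]
  ]
}}

```text
time_s: 2.28
eef_pos: [0.4703, -0.0603, 0.27]
eef_rot: [0.707, 0.001, 0.707, -0.001]
wrist_force: [0.3, -0.4, 0.7]
opening: 0.497
```

```bash
python3 - <<'E'
from plan import *
o,M=state(); c=snap('wrist','w1.png'); save(c,'w1.npz'); 
T=np.eye(4);T[:3,:3]=M;T[:3,3]=o['eef_pos'];np.save('w1T.npy',T@c['hand_eye'])
s=snap('scene','s1.png')
E
```

```text
t 2.27 p [ 0.4703 -0.0603  0.27  ] yaw -0.12 down [-0.001 -0.    -1.   ] F [ 0.27 -0.41  0.66] T [-0.053  0.033  0.004] open 0.497 q [-0.38 -0.07  1.82 -0.    1.4  -1.95]
```

View pics/w1.png

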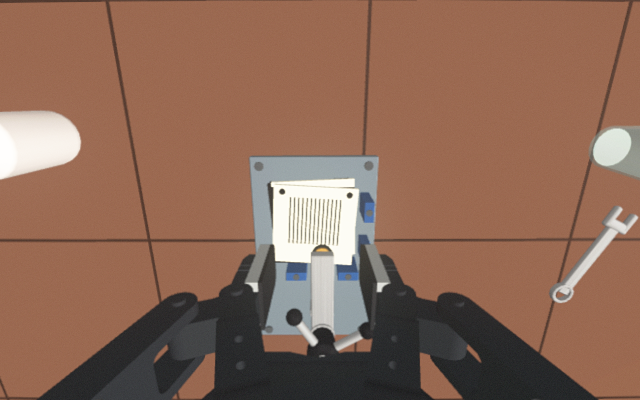

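```bash
cat > m1.py <<'E'
from plan import *
c=dict(np.load('w1.npz'));T=np.load('w1T.npy')
im=c['img'];hsv=cv2.cvtColor(im,cv2.COLOR_RGB2HSV)
m=((hsv[...,0]>90)&(hsv[...,0]<130)&(hsv[...,1]>40)&(hsv[...,2]>60)).astype(np.uint8)
# front edge, left edge, right edge
def sub(f): return np.array(f)
P=[]
f=[];l=[];r=[]
for u in range(262,368,4):
    col=im[140:175,u,0].astype(float)-im[140:175,u,2]; i=np.argmax(np.abs(np.diff(col))); f.append(onz(c,u,140.5+i,.012,T)[:2])
for v in range(172,235,4):
    row=im[v,235:268,0].astype(float)-im[v,235:268,2]; i=np.argmax(np.abs(np.diff(row))); l.append(onz(c,235.5+i,v,.012,T)[:2])
    row=im[v,372:395,0].astype(float)-im[v,372:395,2]; i=np.argmax(np.abs(np.diff(row))); r.append(onz(c,372.5+i,v,.012,T)[:2])
for n,a in (('front',f),('l',l),('r',r)):
    a=np.array(a,np.float32); vx,vy,x0,y0=cv2.fitLine(a,cv2.DIST_HUBER,0,.01,.01).ravel()
    print(n,(x0,y0),np.rad2deg(np.arctan2(vy,vx)), np.abs((a-[x0,y0])@[-vy,vx]).max())
cv2.imwrite('pics/w1z.png',cv2.resize(im[145:345,230:400],None,fx=4,fy=3,interpolation=cv2.INTER_CUBIC)[:,:,::-1])
d=c['depth']; 
for u,v in [(315,170),(315,220),(320,290),(290,315),(320,335),(322,249)]:
    z=d[v,u]; o,dd=ray(c,u,v,T); print((u,v),(o+dd*z).round(4))
E
python3 m1.py
```

```text
front (np.float32(0.4565551), np.float32(-0.06433787)) -89.49587 0.00073692773
l (np.float32(0.528111), np.float32(-0.14722018)) 0.08639201 0.0006802234
r (np.float32(0.5198323), np.float32(0.016886525)) -0.7521762 0.0015756799
(315, 170) [ 0.4761 -0.0631  0.0123]
(315, 220) [ 0.5296 -0.063   0.0513]
(320, 290) [ 0.6097 -0.0571  0.0783]
(290, 315) [ 0.6163 -0.0904  0.116 ]
(320, 335) [ 0.6575 -0.0572  0.0995]
(322, 249) [ 0.563  -0.0546  0.0622]
```

View pics/w1z.png

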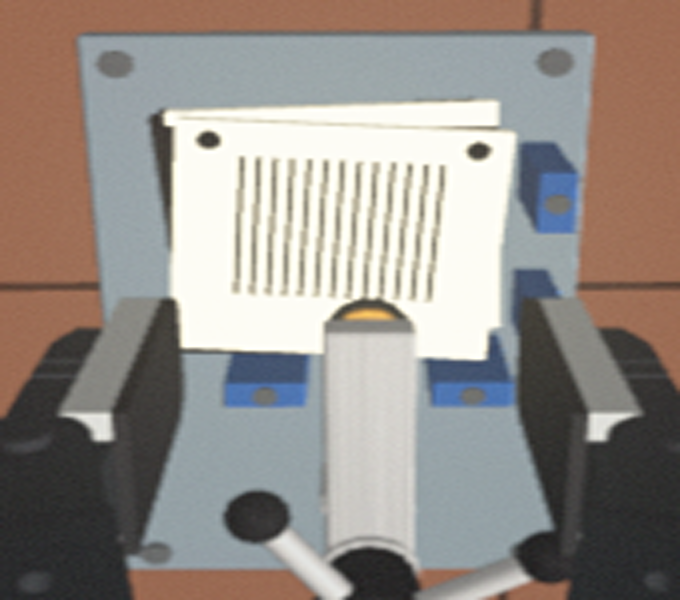

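View pics/s1.png

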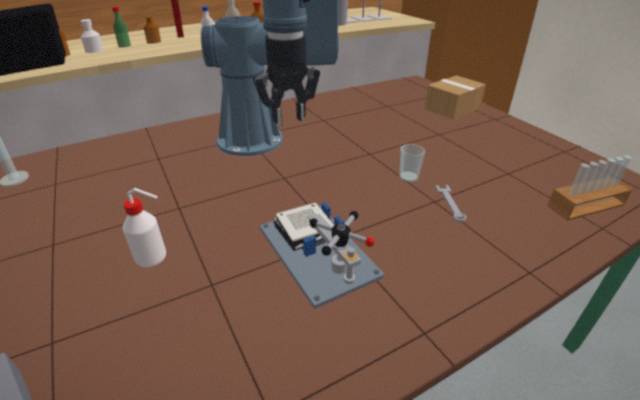

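```bash
python3 - <<'E'
from plan import *
c=dict(np.load('w1.npz'));T=np.load('w1T.npy')
a=onz(c,322.4,255.5,.079,T);b=onz(c,322.8,320,.079,T);print('strap',a,b,np.rad2deg(np.arctan2(*(b-a)[1::-1])))
c2=dict(np.load('top0.npz'));
hub=onz(c2,260+370/5,100+185/4,.127);n=onz(c2,260+374/5,100+362/4,.079);print('top hub',hub,'nose',n, np.rad2deg(np.arctan2(*(hub-n)[1::-1])))
for nme,u,v in (('red',305,112),('b1',463,137),('b2',272,240),('b3',433,263)):
    p=onz(c2,260+u/5,100+v/4,.111)-onz(c2,260+370/5,100+185/4,.127); print(nme,p,np.hypot(p[0],p[1]),np.rad2deg(np.arctan2(p[1],p[0])))
# screws in base w1
for n,u,v in (('fl',115,64),('fr',555,62),('bl',157,552)):
    print(n,onz(c,230+u/4,145+v/3,.012,T))
# blocks: screw on tops z=.056
for n,u,v in (('s1',558,204),('b1',264,396),('b2',472,396)):
    print(n,onz(c,230+u/4,145+v/3,.056,T))
# plate6 corners z .05
for n,u,v in (('fl',173,121),('fr',516,133),('bl',181,348),('br',487,359)):
    print(n,onz(c,230+u/4,145+v/3,.05,T))
# back region height from top depth
d=c2['depth']
for (u,v) in [(333,135),(333,132),(334,146),(338,180)]:
    o,dd=ray(c2,u,v,c2['world_from_camera']);print((u,v),(o+dd*d[v,u]).round(3))
E
```

```text
strap [ 0.56295497 -0.0543565   0.079     ] [ 0.65261978 -0.05352493  0.079     ] 0.531359505931405
top hub [ 0.67128015 -0.05665011  0.127     ] nose [ 0.5605914  -0.05653215  0.079     ] -0.0610619403459646
red [ 0.05256328  0.03266693 -0.016     ] 0.06188721240944968 31.860049621663382
b1 [ 0.03353691 -0.04999611 -0.016     ] 0.0602024567796347 -56.14667113697595
b2 [-0.03210529  0.05203459 -0.016     ] 0.06114203308046199 121.67453996472702
b3 [-0.04956122 -0.03188735 -0.016     ] 0.058933160855837746 -147.24305140899133
fl [ 0.47129164 -0.13507519  0.012     ]
fr [0.47062735 0.00558446 0.012     ]
bl [ 0.72286857 -0.13380358  0.012     ]
s1 [0.51893607 0.00183839 0.056     ]
b1 [ 0.60546885 -0.08746621  0.056     ]
b2 [ 0.60553876 -0.02124318  0.056     ]
fl [ 0.48638316 -0.11199827  0.05      ]
fr [ 0.49139834 -0.01095304  0.05      ]
bl [ 0.5859335  -0.11385169  0.05      ]
br [ 0.59127168 -0.01629662  0.05      ]
(333, 135) [ 0.708 -0.055  0.093]
(333, 132) [ 0.716 -0.056  0.093]
(334, 146) [ 0.672 -0.057  0.129]
(338, 180) [ 0.589 -0.066  0.076]
```

```bash
cat > tip.py <<'E'
from plan import *
def tips(c):
    d=c['depth'].astype(float);v,u=np.nonzero((d>0)&(d<.35))
    x=(u-c['cx'])/c['fx'];y=(v-c['cy'])/c['fy'];z=d[v,u]
    P=np.c_[x*z,y*z,z]@c['hand_eye'][:3,:3].T+c['hand_eye'][:3,3]
    k=(abs(P[:,2])<.03)&(abs(P[:,1])<.08)&(P[:,0]<.03)&(P[:,0]>-.05)
    P=P[k];return P,u[k],v[k]
if __name__=='__main__':
    P,u,v=tips(dict(np.load('w1.npz')))
    for s in (-1,1):
        Q=P[np.sign(P[:,1])==s]; print('n',len(Q),'x max',np.percentile(Q[:,0],[50,90,99,100]).round(4))
        for lo in np.arange(-.05,.03,.005):
            k=Q[(Q[:,0]>=lo)&(Q[:,0]<lo+.005)]
            if len(k)>3: print(round(lo,3),len(k),'y',k[:,1].min().round(4),k[:,1].max().round(4),'z',k[:,2].min().round(4),k[:,2].max().round(4))
E
python3 tip.py
```

```text
n 6418 x max [-0.0433 -0.0112  0.0035  0.0088]
-0.05 2584 y -0.0556 -0.0195 z -0.0149 0.0124
-0.045 1163 y -0.0544 -0.0202 z -0.0152 0.0115
-0.04 613 y -0.0521 -0.0219 z -0.0146 -0.0063
-0.035 238 y -0.0429 -0.0209 z -0.0142 0.0071
-0.03 451 y -0.0299 -0.0207 z -0.012 0.011
-0.025 262 y -0.0347 -0.0208 z -0.0121 0.0111
-0.02 279 y -0.0349 -0.0209 z -0.0121 0.0106
-0.015 243 y -0.0349 -0.0209 z -0.0119 0.0113
-0.01 220 y -0.0344 -0.0209 z -0.012 0.011
-0.005 192 y -0.0348 -0.0209 z -0.0122 0.0103
-0.0 139 y -0.0332 -0.0209 z -0.0119 0.0108
0.005 34 y -0.0212 -0.021 z -0.0102 0.0081
n 6460 x max [-0.0432 -0.0113  0.0035  0.0089]
-0.05 2566 y 0.0196 0.0558 z -0.0149 0.0119
-0.045 1225 y 0.0204 0.0543 z -0.015 0.0115
-0.04 605 y 0.022 0.0522 z -0.0148 -0.0065
-0.035 236 y 0.0216 0.0439 z -0.0141 0.0042
-0.03 457 y 0.0209 0.0303 z -0.0124 0.0113
-0.025 257 y 0.0209 0.0347 z -0.0122 0.0113
-0.02 281 y 0.0209 0.0352 z -0.0121 0.011
-0.015 247 y 0.0209 0.0347 z -0.0119 0.0106
-0.01 212 y 0.0209 0.0347 z -0.0121 0.0107
-0.005 200 y 0.021 0.0347 z -0.0118 0.0101
-0.0 139 y 0.0209 0.0331 z -0.0119 0.0111
0.005 35 y 0.0209 0.0213 z -0.0106 0.0088
```

```bash
python3 - <<'E'
from plan import *
state(); plan([.455,-.0585,.0255],-.4,7,0)
E
```

```text
t 2.38 p [ 0.4702 -0.0608  0.2701] yaw -0.16 down [-0. -0. -1.] F [ 0.12 -0.02 -0.23] T [ 0.023  0.019 -0.009] open 0.498 q [-0.38 -0.08  1.82 -0.    1.4  -1.95]
[[0.035, 0.0, -0.002, -0.06, 0, 0, 0], [0.035, 0.0, -0.002, -0.06, 0, 0, 0], [0.035, 0.0, -0.002, -0.06, 0, 0, 0], [0.035, 0.001, -0.002, -0.06, 0, 0, 0], [0.035, 0.0, -0.002, -0.06, 0, 0, 0], [0.035, 0.001, -0.003, -0.06, 0, 0, 0], [0.035, 0.0, -0.002, -0.06, 0, 0, 0]]
```

{"api": "drive_tool", "payload": {
  "increments": [
    [0.035, 0, -0.003, -0.06, 0, 0, 0],
    [0.035, 0, -0.003, -0.06, 0, 0, 0],
    [0.035, 0, -0.003, -0.06, 0, 0, 0],
    [0.035, 0.001, -0.003, -0.06, 0, 0, 0],
    [0.035, 0, -0.003, -0.06, 0, 0, 0],
    [0.035, 0.001, 0, -0.06, 0, 0, 0],
    [0.034, 0, 0, -0.06, 0, 0, 0],
    [0, 0, 0, 0, 0, 0, 0]
  ]
}}

```text
time_s: 3.38
eef_pos: [0.4531, -0.058, 0.0242]
eef_rot: [0.705, -0.001, 0.709, 0.002]
wrist_force: [-0.0, 0.3, -0.8]
opening: 0.5
```

```bash
python3 - <<'E'
from plan import *
state(); c=snap('wrist','w2.png')
E
```

```text
t 3.38 p [ 0.4531 -0.058   0.0242] yaw 0.27 down [-0.006  0.002 -1.   ] F [-0.02  0.33 -0.79] T [ 0.047  0.041 -0.026] open 0.5 q [-0.39  0.26  2.03 -0.    0.85 -1.96]
```

View pics/w2.png

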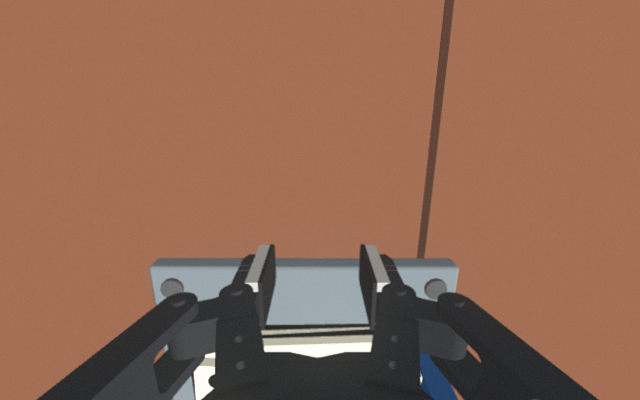

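{"api": "drive_tool", "payload": {
  "increments": [
    [-0.001, 0, 0.004, 0, 0, 0, 0],
    [0, 0, 0.004, 0, 0, 0, 0],
    [0, 0, 0.004, 0, 0, 0, 0],
    [0, 0, 0.003, 0, 0, 0, 0],
    [0, 0, 0.003, 0, 0, 0, 0],
    [0, 0, 0.003, 0, 0, 0, 0],
    [0, 0, 0.003, 0, 0, 0, 0],
    [0, 0, 0.002, 0, 0, 0, 0],
    [0, 0, 0.002, 0, 0, 0, 0]
  ]
}}

```text
time_s: 4.55
eef_pos: [0.4835, -0.0578, 0.0271]
eef_rot: [0.707, -0.002, 0.707, 0.003]
wrist_force: [-1.1, 0.3, -0.3]
opening: 0.499
```

```bash
python3 - <<'E'
from plan import *
state()
E
```

```text
t 4.55 p [ 0.4835 -0.0578  0.0271] yaw 0.4 down [-0.001  0.    -1.   ] F [-1.14  0.29 -0.3 ] T [ 0.035  0.194 -0.011] open 0.499 q [-0.36  0.31  1.96 -0.    0.87 -1.94]
```

{"api": "drive_tool", "payload": {
  "increments": [
    [0.001, 0, 0.001, 0, 0, 0, 0],
    [0, 0, 0.001, 0, 0, 0, 0],
    [0, 0, 0, 0, 0, 0, 0]
  ]
}}

```text
time_s: 4.92
eef_pos: [0.4856, -0.0578, 0.0262]
eef_rot: [0.707, -0.002, 0.707, 0.002]
wrist_force: [-2.3, -0.0, -1.0]
opening: 0.498
```

{"api": "drive_tool", "payload": {
  "increments": [
    [0, 0, 0.001, 0, 0, 0, 0],
    [0, 0, 0, 0, 0, 0, 0]
  ]
}}

```text
time_s: 5.18
eef_pos: [0.4863, -0.0577, 0.0262]
eef_rot: [0.707, -0.002, 0.707, 0.003]
wrist_force: [-2.9, 0.4, 0.7]
opening: 0.499
```

{"api": "drive_tool", "payload": {
  "increments": [
    [0, 0, 0.001, 0, 0, 0, 0],
    [0, 0, 0, 0, 0, 0, 0]
  ]
}}

```text
time_s: 5.42
eef_pos: [0.4873, -0.0577, 0.0262]
eef_rot: [0.707, -0.002, 0.707, 0.003]
wrist_force: [-4.4, 0.8, 0.8]
opening: 0.5
```

{"api": "drive_tool", "payload": {
  "increments": [
    [0, 0, 0.001, 0, 0, 0, 0],
    [0, 0, 0, 0, 0, 0, 0]
  ]
}}

```text
time_s: 5.68
eef_pos: [0.4875, -0.0577, 0.026]
eef_rot: [0.706, -0.002, 0.708, 0.003]
wrist_force: [-6.0, 0.5, 3.9]
opening: 0.497
```

```bash
python3 - <<'E'
from plan import *
state()
E
```

```text
t 5.67 p [ 0.4875 -0.0577  0.026 ] yaw 0.4 down [-0.002  0.    -1.   ] F [-6.    0.55  3.91] T [-0.047  1.066 -0.08 ] open 0.497 q [-0.36  0.32  1.95 -0.    0.88 -1.94]
```

```bash
python3 - <<'E'
from plan import *
o,M=state(); p,M=plan([.455,-.058,.06],0,2,0); p,M=plan([.46,-.15,.15],50,5,0,p,M);p,M=plan([.545,-.15,.10],40.1,4,0,p,M);p,M=plan([.545,-.15,.026],0,3,0,p,M)
E
```

```text
t 5.67 p [ 0.4875 -0.0577  0.026 ] yaw 0.4 down [-0.002  0.    -1.   ] F [-6.    0.55  3.91] T [-0.047  1.066 -0.08 ] open 0.497 q [-0.36  0.32  1.95 -0.    0.88 -1.94]
[[-0.017, -0.0, -0.016, 0.0, 0, 0, 0], [-0.017, -0.0, -0.017, 0.0, 0, 0, 0]]
[[-0.018, -0.018, 0.001, 10.0, 0, 0, 0], [-0.018, -0.018, 0.004, 10.0, 0, 0, 0], [-0.018, -0.017, 0.007, 10.0, 0, 0, 0], [-0.018, -0.016, 0.01, 10.0, 0, 0, 0], [-0.018, -0.013, 0.013, 10.0, 0, 0, 0]]
[[0.012, 0.016, 0.014, 10.03, 0, 0, 0], [0.013, 0.018, 0.011, 10.03, 0, 0, 0], [0.012, 0.02, 0.007, 10.03, 0, 0, 0], [0.013, 0.021, 0.004, 10.03, 0, 0, 0]]
[[0.025, 0.0, -0.0, 0.0, 0, 0, 0], [0.024, 0.0, -0.0, 0.0, 0, 0, 0], [0.025, 0.0, -0.0, 0.0, 0, 0, 0]]
```

{"api": "drive_tool", "payload": {
  "increments": [
    [0, 0, -0.006, 0, 0, 0, 0],
    [0, 0, -0.014, 0, 0, 0, 0],
    [-0.034, 0, -0.014, 0, 0, 0, 0],
    [-0.018, -0.018, 0.001, 10, 0, 0, 0],
    [-0.018, -0.018, 0.004, 10, 0, 0, 0],
    [-0.018, -0.017, 0.007, 10, 0, 0, 0],
    [-0.018, -0.016, 0.01, 10, 0, 0, 0],
    [-0.018, -0.013, 0.013, 10, 0, 0, 0]
  ]
}}

```text
time_s: 6.68
eef_pos: [0.4597, -0.1506, 0.151]
eef_rot: [0.641, 0.298, 0.641, -0.298]
wrist_force: [-0.0, 0.1, -1.2]
opening: 0.502
```

```bash
python3 - <<'E'
from plan import *
o,M=state(); c=snap('wrist','w3.png');save(c,'w3.npz'); T=np.eye(4);T[:3,:3]=M;T[:3,3]=o['eef_pos'];np.save('w3T.npy',T@c['hand_eye'])
E
```

```text
t 6.67 p [ 0.4597 -0.1506  0.151 ] yaw -49.94 down [ 0.001 -0.    -1.   ] F [-0.    0.12 -1.24] T [-0.038  0.025  0.002] open 0.502 q [-0.56  0.08  1.92  0.    1.14 -1.26]
```

View pics/w3.png

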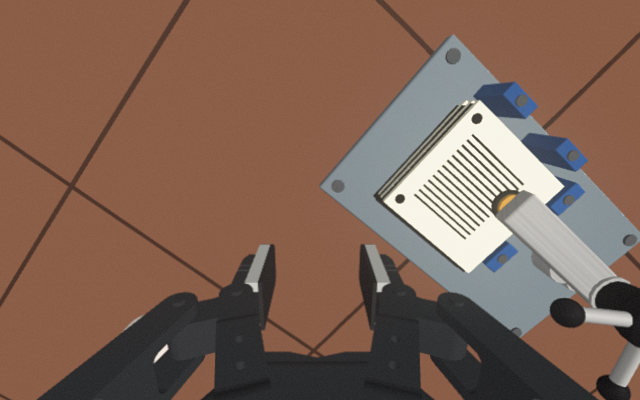

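{"api": "drive_tool", "payload": {
  "increments": [
    [0.012, 0.016, 0.014, 10.03, 0, 0, 0],
    [0.013, 0.018, 0.011, 10.03, 0, 0, 0],
    [0.012, 0.02, 0.007, 10.03, 0, 0, 0],
    [0.013, 0.021, 0.004, 10.03, 0, 0, 0],
    [0.025, 0, 0, 0, 0, 0, 0],
    [0.025, 0, 0, 0, 0, 0, 0],
    [0.025, 0, 0, 0, 0, 0, 0],
    [0, 0, 0, 0, 0, 0, 0]
  ]
}}

```text
time_s: 7.72
eef_pos: [0.5433, -0.1494, 0.0235]
eef_rot: [0.501, 0.498, 0.503, -0.499]
wrist_force: [0.2, -0.2, 0.1]
opening: 0.498
```

```bash
python3 - <<'E'
from plan import *
o,M=state(); c=snap('wrist','w4.png');
E
```

```text
t 7.72 p [ 0.5433 -0.1494  0.0235] yaw -89.61 down [-0.003  0.002 -1.   ] F [ 0.22 -0.18  0.12] T [-0.002  0.001 -0.022] open 0.498 q [-0.48  0.45  1.76  0.    0.93 -0.49]
```

View pics/w4.png

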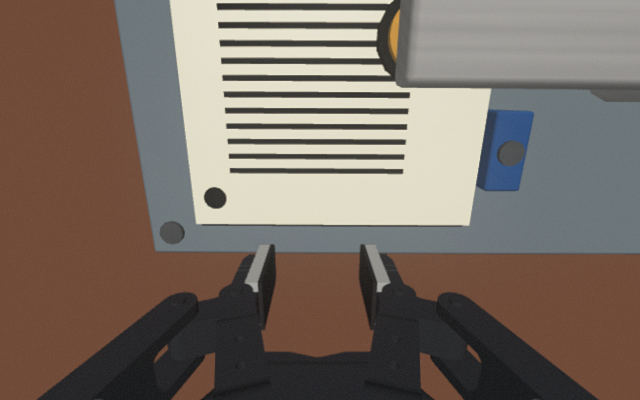

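{"api": "drive_tool", "payload": {
  "increments": [
    [-0.002, 0, -0.005, 0, 0, 0, 0],
    [0, 0, -0.005, 0, 0, 0, 0],
    [0, 0, -0.004, 0, 0, 0, 0],
    [0, 0, -0.003, 0, 0, 0, 0],
    [0, 0, -0.003, 0, 0, 0, 0],
    [0, 0, -0.003, 0, 0, 0, 0],
    [0, 0, -0.002, 0, 0, 0, 0],
    [0, 0, -0.002, 0, 0, 0, 0],
    [0, 0, 0, 0, 0, 0, 0]
  ]
}}

```text
time_s: 8.9
eef_pos: [0.5449, -0.1232, 0.0272]
eef_rot: [0.501, 0.499, 0.501, -0.499]
wrist_force: [0.1, -0.7, 0.1]
opening: 0.496
```

{"api": "drive_tool", "payload": {
  "increments": [
    [0, 0, -0.002, 0, 0, 0, 0],
    [0, 0, 0, 0, 0, 0, 0]
  ]
}}

```text
time_s: 9.15
eef_pos: [0.5448, -0.1213, 0.0272]
eef_rot: [0.501, 0.499, 0.501, -0.499]
wrist_force: [0.4, -0.2, 0.5]
opening: 0.501
```

{"api": "drive_tool", "payload": {
  "increments": [
    [0, 0, -0.001, 0, 0, 0, 0],
    [0, 0, 0, 0, 0, 0, 0]
  ]
}}

```text
time_s: 9.4
eef_pos: [0.5448, -0.1205, 0.0272]
eef_rot: [0.501, 0.499, 0.501, -0.499]
wrist_force: [0.5, -1.8, -0.1]
opening: 0.5
```

{"api": "drive_tool", "payload": {
  "increments": [
    [0, 0, -0.001, 0, 0, 0, 0],
    [0, 0, 0, 0, 0, 0, 0]
  ]
}}

```text
time_s: 9.65
eef_pos: [0.5449, -0.1196, 0.0273]
eef_rot: [0.501, 0.499, 0.501, -0.499]
wrist_force: [0.5, -1.7, -1.7]
opening: 0.501
```

{"api": "drive_tool", "payload": {
  "increments": [
    [0.001, 0, -0.001, 0, 0, 0, 0],
    [0, 0, -0.001, 0, 0, 0, 0],
    [0, 0, 0, 0, 0, 0, 0]
  ]
}}

```text
time_s: 10.02
eef_pos: [0.5452, -0.1177, 0.0266]
eef_rot: [0.502, 0.499, 0.501, -0.499]
wrist_force: [-0.1, -4.9, 1.2]
opening: 0.501
```

{"api": "drive_tool", "payload": {
  "increments": [
    [0, 0, -0.001, 0, 0, 0, 0],
    [0, 0, 0, 0, 0, 0, 0]
  ]
}}

```text
time_s: 10.28
eef_pos: [0.5452, -0.1167, 0.0266]
eef_rot: [0.502, 0.499, 0.501, -0.499]
wrist_force: [-1.0, -4.7, 2.4]
opening: 0.5
```

{"api": "drive_tool", "payload": {
  "increments": [
    [0, 0, -0.001, 0, 0, 0, 0],
    [0, 0, 0, 0, 0, 0, 0]
  ]
}}

```text
time_s: 10.52
eef_pos: [0.5452, -0.1159, 0.0266]
eef_rot: [0.502, 0.499, 0.501, -0.499]
wrist_force: [0.5, -5.6, 2.1]
opening: 0.503
```

{"api": "drive_tool", "payload": {
  "increments": [
    [0, 0, -0.001, 0, 0, 0, 0],
    [0, 0, 0, 0, 0, 0, 0]
  ]
}}

```text
time_s: 10.78
eef_pos: [0.5452, -0.1158, 0.0266]
eef_rot: [0.502, 0.499, 0.5, -0.499]
wrist_force: [0.0, -9.7, 2.1]
opening: 0.501
```

{"api": "drive_tool", "payload": {
  "increments": [
    [0, 0, -0.001, 0, 0, 0, 0],
    [0, 0, 0, 0, 0, 0, 0]
  ]
}}

```text
time_s: 11.02
eef_pos: [0.5452, -0.1158, 0.0266]
eef_rot: [0.502, 0.498, 0.5, -0.499]
wrist_force: [-0.6, -14.3, 0.4]
opening: 0.502
```

```bash
python3 - <<'E'
from plan import *
o,M=state(); c=snap('wrist','w5.png');save(c,'w5.npz')
E
```

```text
t 11.03 p [ 0.5452 -0.1158  0.0266] yaw -89.74 down [ 0.001 -0.003 -1.   ] F [ -0.64 -14.28   0.38] T [-2.093  0.165 -0.068] open 0.502 q [-0.42  0.43  1.78 -0.    0.93 -0.42]
```

View pics/w5.png

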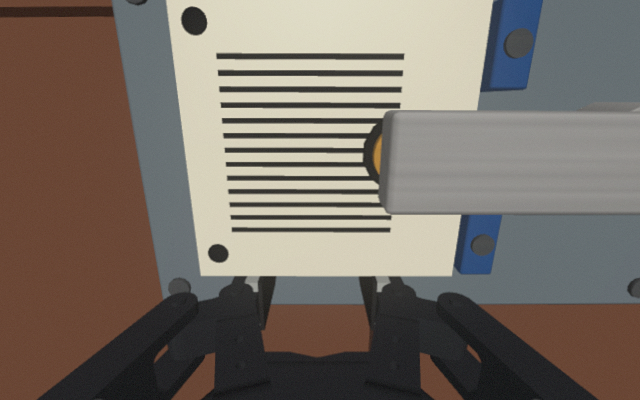

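```bash
python3 - <<'E'
from plan import *
o,M=state(); p,M=plan([.545,-.146,.025],0,3,0); p,M=plan([.46,-.12,.12],-50,5,0,p,M);p,M=plan([.455,-.055,.10],-40.1,4,0,p,M);p,M=plan([.455,-.055,.0275],0,3,0,p,M)
E
```

```text
t 11.07 p [ 0.5452 -0.1158  0.0266] yaw -89.74 down [ 0.001 -0.003 -1.   ] F [ -1.4  -13.53  -0.2 ] T [-2.114  0.179 -0.165] open 0.501 q [-0.42  0.43  1.78 -0.    0.93 -0.42]
[[0.001, -0.0, 0.01, 0.0, 0, 0, 0], [0.0, -0.0, 0.01, 0.0, 0, 0, 0], [0.001, -0.0, 0.01, 0.0, 0, 0, 0]]
[[-0.019, -0.017, -0.005, -10.0, 0, 0, 0], [-0.019, -0.016, -0.008, -10.0, 0, 0, 0], [-0.019, -0.014, -0.011, -10.0, 0, 0, 0], [-0.019, -0.012, -0.013, -10.0, 0, 0, 0], [-0.019, -0.01, -0.015, -10.0, 0, 0, 0]]
[[0.005, 0.012, -0.011, -10.03, 0, 0, 0], [0.005, 0.013, -0.009, -10.03, 0, 0, 0], [0.005, 0.015, -0.007, -10.03, 0, 0, 0], [0.004, 0.016, -0.004, -10.03, 0, 0, 0]]
[[0.024, 0.0, 0.0, 0.0, 0, 0, 0], [0.024, 0.0, 0.0, 0.0, 0, 0, 0], [0.025, 0.0, 0.0, 0.0, 0, 0, 0]]
```

{"api": "drive_tool", "payload": {
  "increments": [
    [0, 0, 0.01, 0, 0, 0, 0],
    [0, 0, 0.01, 0, 0, 0, 0],
    [0, 0, 0.01, 0, 0, 0, 0],
    [-0.019, -0.017, -0.005, -10, 0, 0, 0],
    [-0.019, -0.016, -0.008, -10, 0, 0, 0],
    [-0.019, -0.014, -0.011, -10, 0, 0, 0],
    [-0.019, -0.012, -0.013, -10, 0, 0, 0],
    [-0.019, -0.01, -0.015, -10, 0, 0, 0]
  ]
}}

```text
time_s: 12.08
eef_pos: [0.4589, -0.1177, 0.1218]
eef_rot: [0.666, 0.238, 0.666, -0.238]
wrist_force: [0.5, 0.6, -0.5]
opening: 0.497
```

{"api": "drive_tool", "payload": {
  "increments": [
    [0.005, 0.012, -0.011, -10.03, 0, 0, 0],
    [0.005, 0.013, -0.009, -10.03, 0, 0, 0],
    [0.005, 0.015, -0.007, -10.03, 0, 0, 0],
    [0.005, 0.016, -0.004, -10.03, 0, 0, 0],
    [0.024, 0, 0, 0, 0, 0, 0],
    [0.024, 0, 0, 0, 0, 0, 0],
    [0.024, 0, 0, 0, 0, 0, 0],
    [0, 0, 0, 0, 0, 0, 0]
  ]
}}

```text
time_s: 13.08
eef_pos: [0.4529, -0.0524, 0.0278]
eef_rot: [0.706, -0.002, 0.709, 0.003]
wrist_force: [0.9, 0.2, 0.3]
opening: 0.504
```

```bash
python3 - <<'E'
from plan import *
o,M=state()
E
```

```text
t 13.07 p [ 0.4529 -0.0524  0.0278] yaw 0.38 down [-0.004  0.002 -1.   ] F [0.94 0.17 0.29] T [ 0.023 -0.038  0.055] open 0.504 q [-0.38  0.25  2.03  0.    0.86 -1.95]
```

{"api": "drive_tool", "payload": {
  "increments": [
    [0.001, 0, 0.008, 0, 0, 0, 0],
    [0, -0.001, 0.008, 0, 0, 0, 0],
    [0, -0.001, 0.006, 0, 0, 0, 0],
    [0, 0, 0.004, 0, 0, 0, 0],
    [0, 0, 0.002, 0, 0, 0, 0],
    [0, 0, 0.002, 0, 0, 0, 0],
    [0, 0, 0.001, 0, 0, 0, 0],
    [0, 0, 0, 0, 0, 0, 0]
  ]
}}

```text
time_s: 14.08
eef_pos: [0.4855, -0.0547, 0.0282]
eef_rot: [0.707, -0.002, 0.707, 0.002]
wrist_force: [-0.6, -0.3, -0.3]
opening: 0.501
```

{"api": "drive_tool", "payload": {
  "increments": [
    [0, 0, 0.001, 0, 0, 0, 0],
    [0, 0, 0.001, 0, 0, 0, 0],
    [0, 0, 0, 0, 0, 0, 0]
  ]
}}

```text
time_s: 14.45
eef_pos: [0.4875, -0.0547, 0.0282]
eef_rot: [0.707, -0.002, 0.707, 0.002]
wrist_force: [-0.4, 0.2, 0.3]
opening: 0.498
```

{"api": "drive_tool", "payload": {
  "increments": [
    [0, 0, 0.001, 0, 0, 0, 0],
    [0, 0, 0, 0, 0, 0, 0]
  ]
}}

```text
time_s: 14.7
eef_pos: [0.4875, -0.0546, 0.028]
eef_rot: [0.706, -0.002, 0.708, 0.003]
wrist_force: [-5.4, -1.4, 2.5]
opening: 0.5
```

{"api": "drive_tool", "payload": {
  "increments": [
    [0, 0, 0.001, 0, 0, 0, 0],
    [0, 0, 0, 0, 0, 0, 0]
  ]
}}

```text
time_s: 14.95
eef_pos: [0.4875, -0.0545, 0.0277]
eef_rot: [0.705, -0.002, 0.709, 0.003]
wrist_force: [-8.4, -1.9, 3.6]
opening: 0.5
```

{"api": "drive_tool", "payload": {
  "increments": [
    [0, 0, -0.012, 0, 0, 0, 0],
    [0, 0, -0.02, 0, 0, 0, 0],
    [-0.05, 0, -0.01, 0, 0, 0, 0],
    [-0.055, 0, 0, 0, 0, 0, 0],
    [-0.055, 0, 0, 0, 0, 0, 0],
    [-0.03, 0, 0, 0, 0, 0, 0],
    [0, 0, 0, 0, 0, 0, 0]
  ]
}}

```text
time_s: 15.82
eef_pos: [0.4493, -0.0556, 0.2212]
eef_rot: [0.71, -0.003, 0.705, 0.002]
wrist_force: [0.3, -0.1, -1.2]
opening: 0.497
```

```bash
python3 - <<'E'
from plan import *
o,M=state(); c=snap('wrist','w6.png');save(c,'w6.npz'); T=np.eye(4);T[:3,:3]=M;T[:3,3]=o['eef_pos'];T=T@c['hand_eye'];np.save('w6T.npy',T)
im=c['img'];print(proj(c,[.549,-.055,.05],T))
cv2.imwrite('pics/w6z.png',cv2.resize(im[150:300,220:400],None,fx=4.4,fy=3.9,interpolation=cv2.INTER_CUBIC)[:,:,::-1])
s=snap('scene','s6.png');cv2.imwrite('pics/s6z.png',cv2.resize(s['img'][180:310,250:400],None,fx=5,fy=4.5,interpolation=cv2.INTER_CUBIC)[:,:,::-1])
E
```

```text
t 15.82 p [ 0.4493 -0.0556  0.2212] yaw 0.41 down [ 0.007 -0.002 -1.   ] F [ 0.32 -0.1  -1.23] T [ 0.004  0.007 -0.006] open 0.497 q [-0.39 -0.09  1.93  0.    1.29 -1.96]
(np.float64(317.4034619617804), np.float64(268.252272766922))
```

View pics/w6.png

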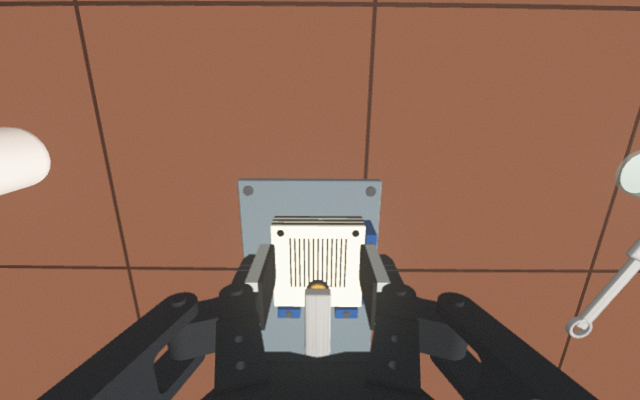

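View pics/s6z.png

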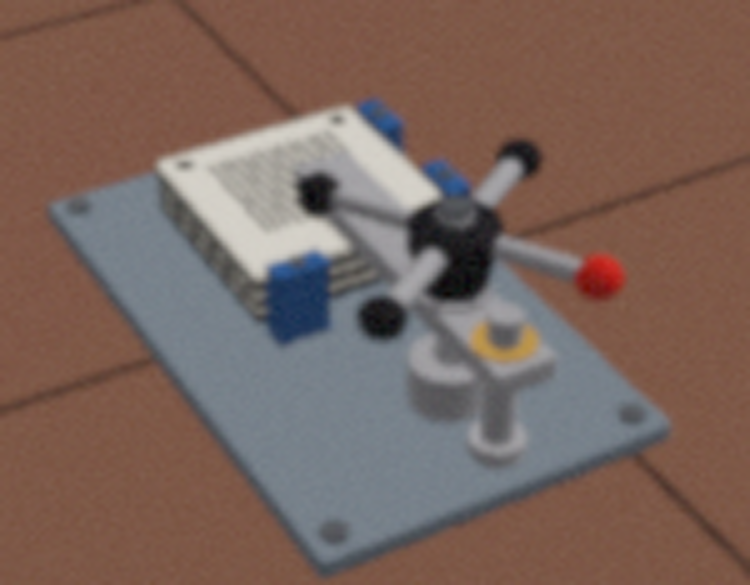

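View pics/w6z.png

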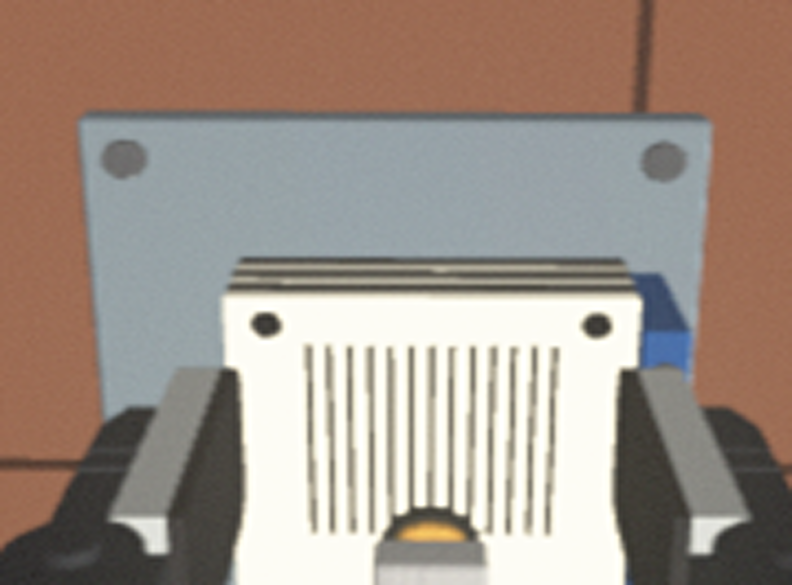

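```bash
python3 - <<'E'
from plan import *
o,M=state(); p,M=plan([.50,-.147,.125],50,5,0);p,M=plan([.545,-.147,.10],40.1,4,0,p,M);p,M=plan([.545,-.147,.0265],0,3,0,p,M)
E
```

```text
t 15.93 p [ 0.4472 -0.0548  0.2178] yaw 0.4 down [ 0.  0. -1.] F [-1.07 -0.41 -1.34] T [ 0.019 -0.07  -0.03 ] open 0.502 q [-0.39 -0.08  1.93  0.    1.29 -1.96]
[[0.019, -0.019, 0.01, 10.0, 0, 0, 0], [0.018, -0.016, 0.014, 10.0, 0, 0, 0], [0.019, -0.014, 0.016, 10.0, 0, 0, 0], [0.018, -0.011, 0.018, 10.0, 0, 0, 0], [0.019, -0.007, 0.02, 10.0, 0, 0, 0]]
[[0.006, 0.009, 0.007, 10.03, 0, 0, 0], [0.006, 0.01, 0.006, 10.03, 0, 0, 0], [0.006, 0.01, 0.004, 10.03, 0, 0, 0], [0.007, 0.011, 0.002, 10.03, 0, 0, 0]]
[[0.024, -0.0, 0.0, 0.0, 0, 0, 0], [0.025, -0.0, 0.0, 0.0, 0, 0, 0], [0.024, -0.0, 0.0, 0.0, 0, 0, 0]]
```

{"api": "drive_tool", "payload": {
  "increments": [
    [0.019, -0.019, 0.01, 10, 0, 0, 0],
    [0.018, -0.016, 0.014, 10, 0, 0, 0],
    [0.019, -0.014, 0.016, 10, 0, 0, 0],
    [0.018, -0.011, 0.018, 10, 0, 0, 0],
    [0.019, -0.007, 0.02, 10, 0, 0, 0],
    [0.006, 0.009, 0.007, 10.03, 0, 0, 0],
    [0.006, 0.01, 0.006, 10.03, 0, 0, 0],
    [0.006, 0.01, 0.004, 10.03, 0, 0, 0],
    [0.007, 0.011, 0.002, 10.03, 0, 0, 0]
  ]
}}

```text
time_s: 17.05
eef_pos: [0.5443, -0.1464, 0.0977]
eef_rot: [0.498, 0.5, 0.501, -0.501]
wrist_force: [-0.2, 1.0, -0.5]
opening: 0.498
```

{"api": "drive_tool", "payload": {
  "increments": [
    [0.024, 0, 0, 0, 0, 0, 0],
    [0.024, 0, 0, 0, 0, 0, 0],
    [0.024, 0, 0, 0, 0, 0, 0],
    [0, 0, 0, 0, 0, 0, 0],
    [0, 0, -0.008, 0, 0, 0, 0],
    [0, 0, -0.008, 0, 0, 0, 0],
    [0, 0, -0.006, 0, 0, 0, 0],
    [0, 0, 0, 0, 0, 0, 0]
  ]
}}

```text
time_s: 18.05
eef_pos: [0.5456, -0.1245, 0.0288]
eef_rot: [0.502, 0.499, 0.501, -0.498]
wrist_force: [-0.3, -0.6, 0.2]
opening: 0.502
```

```bash
python3 - <<'E'
from plan import *
o,M=state()
E
```

```text
t 18.05 p [ 0.5456 -0.1245  0.0288] yaw -89.66 down [ 0.001 -0.    -1.   ] F [-0.3  -0.57  0.23] T [ 0.021 -0.025 -0.023] open 0.502 q [-0.44  0.43  1.77  0.    0.93 -0.44]
```

{"api": "drive_tool", "payload": {
  "increments": [
    [0.001, 0, -0.003, 0, 0, 0, 0],
    [0, 0, -0.003, 0, 0, 0, 0],
    [0, 0, -0.001, 0, 0, 0, 0],
    [0, 0, 0, 0, 0, 0, 0]
  ]
}}

```text
time_s: 18.55
eef_pos: [0.5453, -0.1181, 0.0273]
eef_rot: [0.501, 0.499, 0.501, -0.499]
wrist_force: [-0.2, 0.3, -0.1]
opening: 0.504
```

{"api": "drive_tool", "payload": {
  "increments": [
    [0, 0, -0.001, 0, 0, 0, 0],
    [0, 0, -0.001, 0, 0, 0, 0],
    [0, 0, 0, 0, 0, 0, 0]
  ]
}}

```text
time_s: 18.92
eef_pos: [0.5452, -0.1161, 0.0273]
eef_rot: [0.501, 0.499, 0.501, -0.499]
wrist_force: [0.5, 0.1, 0.8]
opening: 0.502
```

{"api": "drive_tool", "payload": {
  "increments": [
    [0, 0, -0.001, 0, 0, 0, 0],
    [0, 0, 0, 0, 0, 0, 0]
  ]
}}

```text
time_s: 19.18
eef_pos: [0.5453, -0.1158, 0.0273]
eef_rot: [0.501, 0.499, 0.501, -0.499]
wrist_force: [-0.2, -4.4, -1.3]
opening: 0.502
```

```bash
python3 - <<'E'
from plan import *
o,M=state(); p,M=plan([.545,-.135,.027],0,2,.5); p,M=plan([.55,-.135,.21],0,4,.5,p,M);p,M=plan([.674,-.054,.21],-77.3,8,.5,p,M)
E
```

```text
t 19.18 p [ 0.5453 -0.1158  0.0273] yaw -89.73 down [ 0.    -0.001 -1.   ] F [-0.17 -4.43 -1.25] T [-0.81   0.169 -0.109] open 0.502 q [-0.42  0.43  1.78 -0.    0.93 -0.43]
[[0.0, -0.0, 0.01, 0.0, 0, 0, 0.5], [0.0, -0.0, 0.009, 0.0, 0, 0, 0.5]]
[[-0.046, 0.001, 0.0, 0.0, 0, 0, 0.5], [-0.046, 0.001, 0.0, 0.0, 0, 0, 0.5], [-0.045, 0.001, 0.0, 0.0, 0, 0, 0.5], [-0.046, 0.002, 0.0, 0.0, 0, 0, 0.5]]
[[0.0, 0.016, -0.01, -9.66, 0, 0, 0.5], [0.0, 0.017, -0.007, -9.66, 0, 0, 0.5], [0.0, 0.018, -0.004, -9.66, 0, 0, 0.5], [0.0, 0.018, -0.001, -9.66, 0, 0, 0.5], [0.0, 0.018, 0.002, -9.66, 0, 0, 0.5], [0.0, 0.018, 0.005, -9.66, 0, 0, 0.5], [0.0, 0.017, 0.007, -9.66, 0, 0, 0.5], [0.0, 0.016, 0.01, -9.66, 0, 0, 0.5]]
```

{"api": "drive_tool", "payload": {
  "increments": [
    [0, 0, 0.01, 0, 0, 0, 0],
    [0, 0, 0.012, 0, 0, 0, 0],
    [-0.046, 0, 0, 0, 0, 0, 0],
    [-0.046, 0.001, 0, 0, 0, 0, 0],
    [-0.046, 0.001, 0, 0, 0, 0, 0],
    [-0.046, 0.002, 0, 0, 0, 0, 0.5]
  ]
}}

```text
time_s: 19.92
eef_pos: [0.5492, -0.1376, 0.2129]
eef_rot: [0.501, 0.499, 0.501, -0.499]
wrist_force: [1.1, -0.4, -0.0]
opening: 0.699
```

{"api": "drive_tool", "payload": {
  "increments": [
    [0, 0.016, -0.01, -9.66, 0, 0, 0.5],
    [0, 0.017, -0.007, -9.66, 0, 0, 0.5],
    [0, 0.018, -0.004, -9.66, 0, 0, 0.5],
    [0, 0.018, -0.001, -9.66, 0, 0, 0.5],
    [0, 0.018, 0.002, -9.66, 0, 0, 0.5],
    [0, 0.018, 0.005, -9.66, 0, 0, 0.5],
    [0, 0.017, 0.007, -9.66, 0, 0, 0.5],
    [0, 0.016, 0.01, -9.66, 0, 0, 0.5],
    [0, 0, 0, 0, 0, 0, 0.5],
    [0, 0, 0, 0, 0, 0, 0.5]
  ]
}}

```text
time_s: 21.18
eef_pos: [0.6723, -0.0566, 0.211]
eef_rot: [0.703, 0.078, 0.703, -0.078]
wrist_force: [-0.8, -0.7, 0.2]
opening: 0.749
```

```bash
python3 - <<'E'
from plan import *
from tip import tips
o,M=state(); c=snap('wrist','w7.png');save(c,'w7.npz'); T=np.eye(4);T[:3,:3]=M;T[:3,3]=o['eef_pos'];T=T@c['hand_eye'];np.save('w7T.npy',T)
P,u,v=tips(c)
for s in (-1,1):
    Q=P[(np.sign(P[:,1])==s)&(P[:,0]>-.02)];print(Q[:,0].max(),Q[:,1].min(),Q[:,1].max())
    k=Q[:,0]>-.002;print(Q[k].min(0),Q[k].max(0))
print('hub',proj(c,[.674,-.054,.127],T))
for a in (32.6,122.6,212.6,302.6):
    a=np.deg2rad(a);print(proj(c,[.674+.06*np.cos(a),-.054+.06*np.sin(a),.111],T))
E
```

```text
t 21.18 p [ 0.6723 -0.0566  0.211 ] yaw -12.64 down [-0.001  0.    -1.   ] F [-0.78 -0.72  0.24] T [ 0.031  0.007 -0.001] open 0.749 q [-0.26  0.42  1.36 -0.    1.36 -1.61]
0.0051578679861118415 -0.04555022042224856 -0.031440432035224834
[-0.00199534 -0.03824169 -0.01195296] [ 0.00515787 -0.03144043  0.01119253]
0.00479565708508603 0.031273618659366495 0.04589567887703761
[-0.00197959  0.03135022 -0.01193119] [0.00479566 0.0384228  0.01045728]
hub (np.float64(321.08917726977757), np.float64(212.59090935639816))
(np.float64(371.8031533029762), np.float64(253.82852343282968))
(np.float64(377.3806134074759), np.float64(151.9399644462851))
(np.float64(264.3628925051979), np.float64(152.34101368966856))
(np.float64(269.9414399908333), np.float64(254.12697618244354))
```

View pics/w7.png

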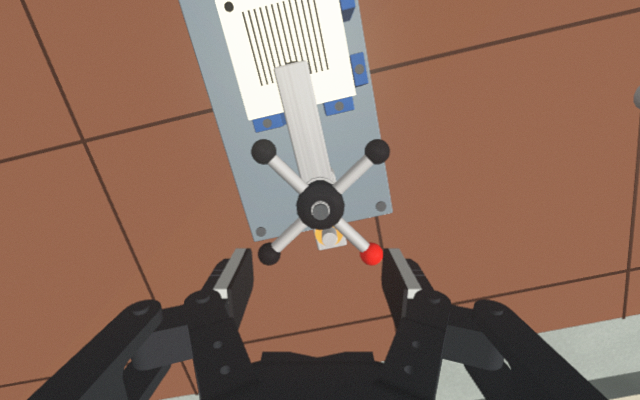

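```bash
python3 - <<'E'
from plan import *
o,M=state(); p,M=plan([.674,-.054,.094],0,5,.5)
E
```

```text
t 21.23 p [ 0.6722 -0.0566  0.2111] yaw -12.63 down [-0.001  0.    -1.   ] F [-0.32 -0.06  0.41] T [-0.03   0.036  0.049] open 0.751 q [-0.26  0.42  1.36 -0.    1.36 -1.61]
[[0.023, 0.001, 0.0, 0.0, 0, 0, 0.5], [0.024, 0.0, 0.0, 0.0, 0, 0, 0.5], [0.023, 0.001, 0.0, 0.0, 0, 0, 0.5], [0.024, 0.0, 0.001, 0.0, 0, 0, 0.5], [0.023, 0.001, 0.0, 0.0, 0, 0, 0.5]]
```

{"api": "drive_tool", "payload": {
  "increments": [
    [0.023, 0.001, 0, 0, 0, 0, 0.5],
    [0.024, 0, 0.001, 0, 0, 0, 0.5],
    [0.023, 0.001, 0, 0, 0, 0, 0.5],
    [0.024, 0, 0, 0, 0, 0, 0.5],
    [0.022, 0.001, 0, 0, 0, 0, 0.5],
    [0, 0, 0, 0, 0, 0, 0.5],
    [0, 0, 0, 0, 0, 0, 0.5]
  ]
}}

```text
time_s: 22.1
eef_pos: [0.6749, -0.0535, 0.0962]
eef_rot: [0.703, 0.077, 0.703, -0.077]
wrist_force: [0.7, -0.8, 0.5]
opening: 0.75
```

```bash
python3 - <<'E'
from plan import *
o,M=state(); c=snap('wrist','w8.png'); c=snap('scene','s8.png');cv2.imwrite('pics/s8z.png',cv2.resize(c['img'][180:310,250:400],None,fx=5,fy=4.5,interpolation=cv2.INTER_CUBIC)[:,:,::-1])
E
```

```text
t 22.1 p [ 0.6749 -0.0535  0.0962] yaw -12.47 down [ 0.001 -0.    -1.   ] F [ 0.67 -0.83  0.54] T [ 0.014  0.011 -0.029] open 0.75 q [-0.25  0.55  1.43 -0.    1.16 -1.61]
```

View pics/w8.png

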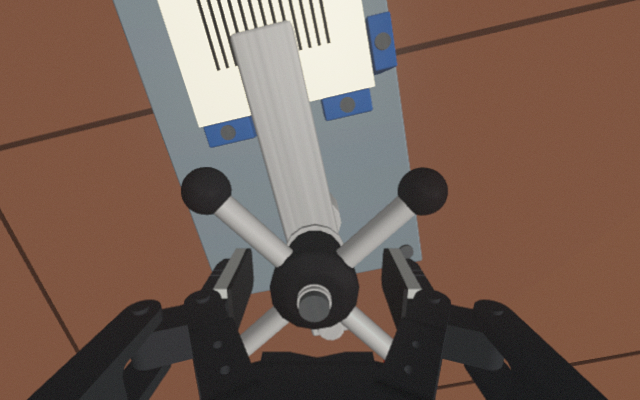

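View pics/s8z.png

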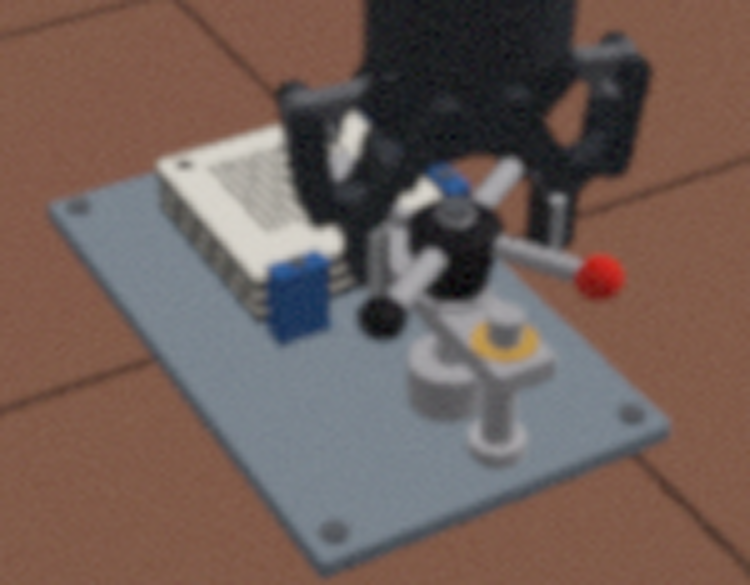

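{"api": "drive_tool", "payload": {
  "increments": [
    [0.0015, 0, 0, 5, 0, 0, 0.5],
    [0, 0, 0, 5, 0, 0, 0.5],
    [0, 0, 0, 5, 0, 0, 0.5],
    [0, 0, 0, 4, 0, 0, 0.5],
    [0, 0, 0, 4, 0, 0, 0.5],
    [0, 0, 0, 4, 0, 0, 0.5],
    [0, 0, 0, 4, 0, 0, 0.5]
  ]
}}

```text
time_s: 23.08
eef_pos: [0.6753, -0.0537, 0.095]
eef_rot: [0.658, 0.262, 0.656, -0.262]
wrist_force: [1.8, -1.8, -1.7]
opening: 0.749
```

```bash
python3 - <<'E'
from plan import *
o,M=state()
E
```

```text
t 23.07 p [ 0.6753 -0.0537  0.095 ] yaw -43.57 down [ 0.002 -0.001 -1.   ] F [ 1.82 -1.78 -1.67] T [-0.204 -0.267  0.157] open 0.749 q [-0.25  0.55  1.43 -0.    1.16 -1.06]
```

{"api": "drive_tool", "payload": {
  "increments": [
    [0, 0, 0, 6, 0, 0, 0.5],
    [0, 0, 0, 6, 0, 0, 0.5],
    [0, 0, 0, 6, 0, 0, 0.5],
    [0, 0, 0, 6, 0, 0, 0.5],
    [0, 0, 0, 6, 0, 0, 0.5],
    [0, 0, 0, 6, 0, 0, 0.5],
    [0, 0, 0, 6, 0, 0, 0.5],
    [0, 0, 0, 6, 0, 0, 0.5]
  ]
}}

```text
time_s: 24.08
eef_pos: [0.6765, -0.039, 0.0949]
eef_rot: [0.491, 0.511, 0.498, -0.499]
wrist_force: [11.7, 49.0, -1.3]
opening: 0.753
```

```bash
python3 - <<'E'
from plan import *
o,M=state(); c=snap('wrist','w9.png')
E
```

```text
t 24.07 p [ 0.6765 -0.039   0.0949] yaw -91.21 down [ 0.005  0.019 -1.   ] F [11.7  48.96 -1.32] T [ 8.175 -2.024  2.448] open 0.753 q [-0.24  0.55  1.43  0.02  1.16 -0.23]
```

View pics/w9.png

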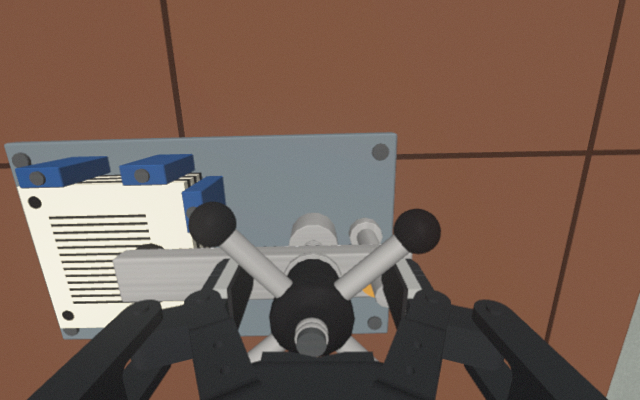

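{"api": "drive_tool", "payload": {
  "increments": [
    [0, 0, 0, -9, 0, 0, 0.5],
    [0, 0, 0, -9, 0, 0, 0.5],
    [0, 0, 0, -4, 0, 0, 0.5],
    [0, 0, 0, 0, 0, 0, 0.5]
  ]
}}

```text
time_s: 24.62
eef_pos: [0.6752, -0.0502, 0.0949]
eef_rot: [0.582, 0.403, 0.582, -0.401]
wrist_force: [2.1, 9.9, 0.2]
opening: 0.749
```

```bash
python3 - <<'E'
from plan import *
o,M=state(); c=snap('wrist','w10.png'); save(c,'w10.npz');T=np.eye(4);T[:3,:3]=M;T[:3,3]=o['eef_pos'];T=T@c['hand_eye'];np.save('w10T.npy',T)
s=snap('scene','s10.png');save(s,'s10.npz');cv2.imwrite('pics/s10z.png',cv2.resize(s['img'][180:310,250:400],None,fx=5,fy=4.5,interpolation=cv2.INTER_CUBIC)[:,:,::-1])
s0=dict(np.load('scene0.npz'))
# nut top in original scene: zoomed (505,318)
for zx,zy in ((505,315),(505,325),(500,330),(508,340),(455,205),(470,345)):
    u,v=int(250+zx/5),int(180+zy/4.5);oo,dd=ray(s0,u,v,s0['world_from_camera']);print((u,v),(oo+dd*s0['depth'][v,u]).round(4))
E
```

```text
t 24.62 p [ 0.6752 -0.0502  0.0949] yaw -69.31 down [ 0.002  0.003 -1.   ] F [2.07 9.88 0.18] T [ 1.603 -0.206  0.306] open 0.749 q [-0.25  0.55  1.43  0.    1.16 -0.61]
(351, 250) [ 0.7121 -0.056   0.0942]
(351, 252) [ 0.7166 -0.0589  0.094 ]
(350, 253) [ 0.717  -0.0613  0.0929]
(351, 255) [ 0.7178 -0.0593  0.0875]
(341, 225) [ 0.673  -0.0553  0.1269]
(344, 256) [ 0.7064 -0.0673  0.0792]
```

View pics/w10.png

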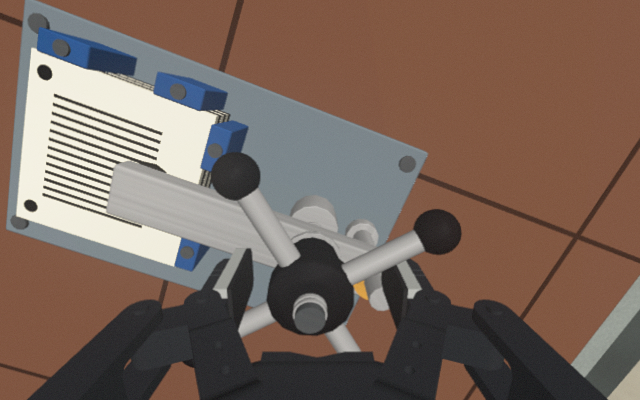

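View pics/s10z.png

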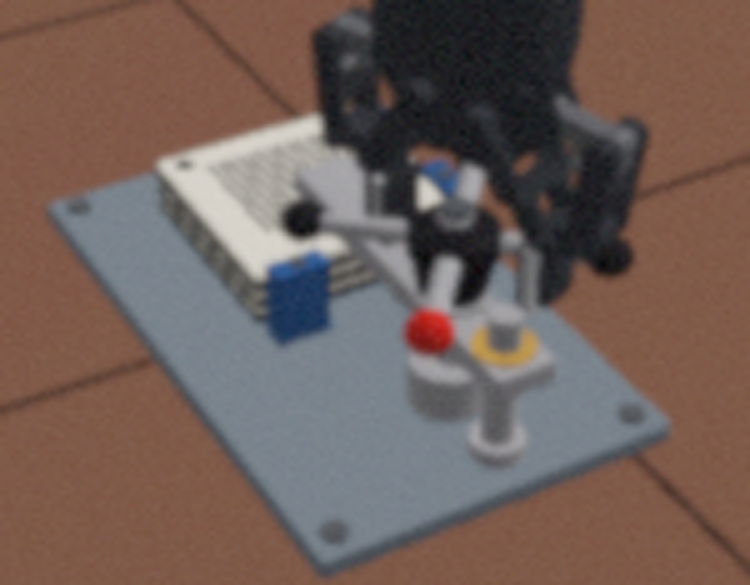

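{"api": "drive_tool", "payload": {
  "increments": [
    [0, 0, 0, -5, 0, 0, 0.5],
    [-0.005, 0, 0, 0, 0, 0, 0.5],
    [-0.004, 0, 0, 0, 0, 0, 0.5],
    [0, 0, 0, 0, 0, 0, 0.5]
  ]
}}

```text
time_s: 25.22
eef_pos: [0.6746, -0.0535, 0.1038]
eef_rot: [0.598, 0.377, 0.598, -0.377]
wrist_force: [-1.2, 0.4, -0.1]
opening: 0.752
```

```bash
python3 - <<'E'
from plan import *
o,M=state(); c=snap('wrist','w11.png')
E
```

```text
t 25.23 p [ 0.6746 -0.0535  0.1038] yaw -64.51 down [ 0.001 -0.    -1.   ] F [-1.2   0.42 -0.13] T [0.027 0.145 0.002] open 0.752 q [-0.25  0.54  1.43 -0.    1.17 -0.7 ]
```

View pics/w11.png

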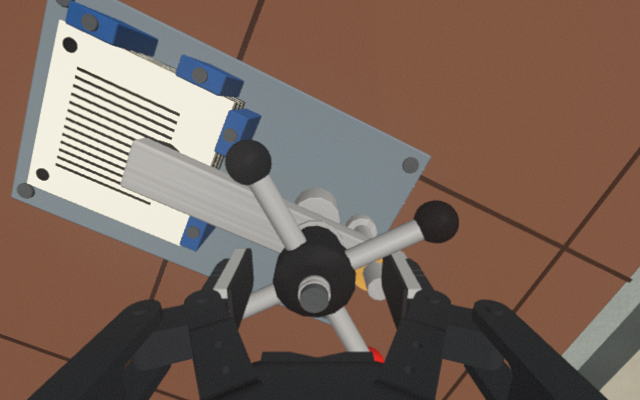

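{"api": "drive_tool", "payload": {
  "increments": [
    [0, 0, 0, 6, 0, 0, 0.5],
    [0, 0, 0, 6, 0, 0, 0.5],
    [0, 0, 0, 6, 0, 0, 0.5],
    [0, 0, 0, 6, 0, 0, 0.5]
  ]
}}

```text
time_s: 25.78
eef_pos: [0.6745, -0.0535, 0.1028]
eef_rot: [0.506, 0.494, 0.506, -0.494]
wrist_force: [-0.4, 0.1, 0.1]
opening: 0.749
```

{"api": "drive_tool", "payload": {
  "increments": [
    [0, 0, 0, 6, 0, 0, 0.5],
    [0, 0, 0, 6, 0, 0, 0.5],
    [0, 0, 0, 6, 0, 0, 0.5],
    [0, 0, 0, 6, 0, 0, 0.5]
  ]
}}

```text
time_s: 26.28
eef_pos: [0.674, -0.0544, 0.1025]
eef_rot: [-0.392, -0.588, -0.392, 0.589]
wrist_force: [-0.5, -3.7, -1.8]
opening: 0.749
```

```bash
python3 - <<'E'
from plan import *
o,M=state()
E
```

```text
t 26.27 p [ 0.674  -0.0544  0.1025] yaw -112.68 down [-0.001 -0.001 -1.   ] F [-0.46 -3.72 -1.77] T [-0.491  0.213  0.141] open 0.749 q [-0.25  0.54  1.43 -0.    1.17  0.14]
```

{"api": "drive_tool", "payload": {
  "increments": [
    [0, 0, 0, 6, 0, 0, 0.5],
    [0, 0, 0, 6, 0, 0, 0.5],
    [0, 0, 0, 6, 0, 0, 0.5],
    [0, 0, 0, 6, 0, 0, 0.5],
    [0, 0, 0, 6, 0, 0, 0.5],
    [0, 0, 0, 6, 0, 0, 0.5]
  ]
}}

```text
time_s: 27.02
eef_pos: [0.6737, -0.0539, 0.102]
eef_rot: [-0.191, -0.68, -0.191, 0.682]
wrist_force: [-0.9, -1.9, -2.9]
opening: 0.75
```

{"api": "drive_tool", "payload": {
  "increments": [
    [0, 0, 0, 6, 0, 0, 0.5],
    [0, 0, 0, 6, 0, 0, 0.5],
    [0, 0, 0, 6, 0, 0, 0.5],
    [0, 0, 0, 6, 0, 0, 0.5]
  ]
}}

```text
time_s: 27.52
eef_pos: [0.6739, -0.0536, 0.102]
eef_rot: [-0.045, -0.705, -0.045, 0.706]
wrist_force: [-0.3, -1.2, -3.3]
opening: 0.748
```

```bash
python3 - <<'E'
from plan import *
o,M=state()
c=snap('wrist','w12.png')
E
```

```text
t 27.52 p [ 0.6739 -0.0536  0.102 ] yaw -172.67 down [-0.001 -0.    -1.   ] F [-0.28 -1.23 -3.35] T [-0.133  0.002  0.13 ] open 0.748 q [-0.25  0.54  1.43 -0.    1.17  1.19]
```

View pics/w12.png

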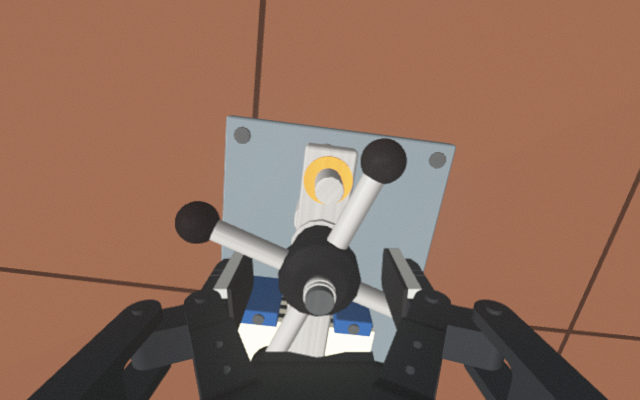

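{"api": "drive_tool", "payload": {
  "increments": [
    [0, 0, 0, 6, 0, 0, 0.5],
    [0, 0, 0, 6, 0, 0, 0.5],
    [0, 0, 0, 6, 0, 0, 0.5],
    [0, 0, 0, 6, 0, 0, 0.5]
  ]
}}

```text
time_s: 28.08
eef_pos: [0.6743, -0.0536, 0.1022]
eef_rot: [0.102, -0.7, 0.102, 0.7]
wrist_force: [0.8, -1.6, -4.1]
opening: 0.75
```

{"api": "drive_tool", "payload": {
  "increments": [
    [0, 0, 0, 5, 0, 0, 0.5],
    [0, 0, 0, 5, 0, 0, 0.5],
    [0, 0, 0, 0, 0, 0, 0.5]
  ]
}}

```text
time_s: 28.45
eef_pos: [0.6745, -0.0536, 0.1026]
eef_rot: [-0.161, 0.689, -0.161, -0.688]
wrist_force: [-0.0, 0.1, -1.1]
opening: 0.749
```

```bash
python3 - <<'E'
from plan import *
o,M=state()
E
```

```text
t 28.45 p [ 0.6745 -0.0536  0.1026] yaw 153.64 down [ 0. -0. -1.] F [-0.03  0.14 -1.1 ] T [-0.157 -0.13   0.032] open 0.749 q [-0.25  0.54  1.43 -0.    1.17  1.78]
```

{"api": "drive_tool", "payload": {
  "increments": [
    [0, 0, 0, 3, 0, 0, 0.5],
    [0, 0, 0, 3, 0, 0, 0.5]
  ]
}}

```text
time_s: 28.7
eef_pos: [0.6746, -0.0537, 0.1026]
eef_rot: [-0.197, 0.679, -0.197, -0.679]
wrist_force: [1.3, -2.1, -3.5]
opening: 0.752
```

```bash
python3 - <<'E'
from plan import *
o,M=state()
E
```

```text
t 28.7 p [ 0.6746 -0.0537  0.1026] yaw 147.62 down [ 0.    -0.001 -1.   ] F [ 1.3  -2.06 -3.51] T [-0.327 -0.288  0.188] open 0.752 q [-0.25  0.54  1.43 -0.    1.17  1.88]
```

{"api": "drive_tool", "payload": {
  "increments": [
    [0, 0, 0, 3, 0, 0, 0.5],
    [0, 0, 0, 0, 0, 0, 0.5]
  ]
}}

```text
time_s: 28.95
eef_pos: [0.6746, -0.0537, 0.1028]
eef_rot: [-0.214, 0.674, -0.215, -0.674]
wrist_force: [1.8, -2.4, -2.6]
opening: 0.756
```

```bash
python3 - <<'E'
from plan import *
o,M=state()
E
```

```text
t 28.95 p [ 0.6746 -0.0537  0.1028] yaw 144.69 down [ 0.    -0.001 -1.   ] F [ 1.81 -2.42 -2.58] T [-0.368 -0.282  0.101] open 0.756 q [-0.25  0.54  1.43 -0.    1.17  1.93]
```

{"api": "drive_tool", "payload": {
  "increments": [
    [0, 0, 0, 2, 0, 0, 0.5],
    [0, 0, 0, 0, 0, 0, 0.5]
  ]
}}

```text
time_s: 29.2
eef_pos: [0.6745, -0.0536, 0.1028]
eef_rot: [-0.227, 0.67, -0.227, -0.67]
wrist_force: [1.8, -3.8, -3.5]
opening: 0.752
```

```bash
python3 - <<'E'
from plan import *
o,M=state()
E
```

```text
t 29.2 p [ 0.6745 -0.0536  0.1028] yaw 142.57 down [ 0. -0. -1.] F [ 1.81 -3.76 -3.53] T [-0.466 -0.364  0.152] open 0.752 q [-0.25  0.54  1.43 -0.    1.17  1.97]
```

{"api": "drive_tool", "payload": {
  "increments": [
    [0, 0, 0, 2, 0, 0, 0.5],
    [0, 0, 0, 0, 0, 0, 0.5]
  ]
}}

```text
time_s: 29.45
eef_pos: [0.6746, -0.0537, 0.1028]
eef_rot: [-0.239, 0.666, -0.239, -0.665]
wrist_force: [2.5, -4.8, -3.6]
opening: 0.75
```

```bash
python3 - <<'E'
from plan import *
o,M=state()
E
```

```text
t 29.45 p [ 0.6746 -0.0537  0.1028] yaw 140.5 down [ 0.001 -0.001 -1.   ] F [ 2.47 -4.78 -3.58] T [-0.683 -0.545  0.303] open 0.75 q [-0.25  0.54  1.43 -0.    1.17  2.01]
```

{"api": "drive_tool", "payload": {
  "increments": [
    [0, 0, 0, 2, 0, 0, 0.5],
    [0, 0, 0, 0, 0, 0, 0.5]
  ]
}}

```text
time_s: 29.7
eef_pos: [0.6747, -0.0538, 0.1027]
eef_rot: [-0.249, 0.662, -0.25, -0.661]
wrist_force: [2.6, -6.0, -5.5]
opening: 0.748
```

```bash
python3 - <<'E'
from plan import *
o,M=state()
c=snap('wrist','w13.png')
E
```

```text
t 29.7 p [ 0.6747 -0.0538  0.1027] yaw 138.64 down [ 0.001 -0.002 -1.   ] F [ 2.59 -5.99 -5.49] T [-0.707 -0.71   1.431] open 0.748 q [-0.25  0.54  1.43 -0.    1.17  2.04]
```

View pics/w13.png

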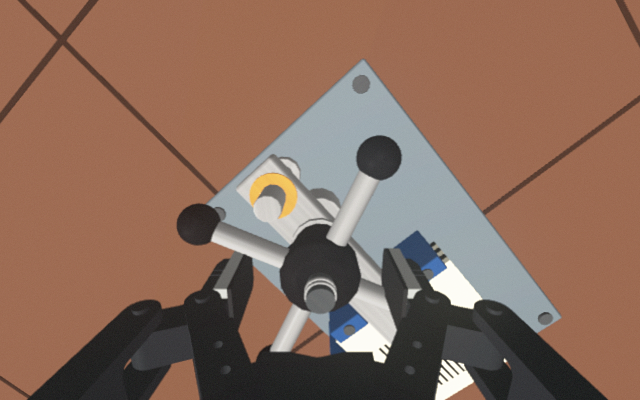

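{"api": "drive_tool", "payload": {
  "increments": [
    [0, 0, 0, -4, 0, 0, 0.5],
    [0, 0, 0, -6, 0, 0, 0.5],
    [0, 0, 0, -6, 0, 0, 0.5],
    [0, 0, 0, 0, 0, 0, 0.5]
  ]
}}

```text
time_s: 30.25
eef_pos: [0.6743, -0.0525, 0.1031]
eef_rot: [0.156, -0.689, 0.156, 0.69]
wrist_force: [1.1, -0.4, 0.2]
opening: 0.754
```

```bash
python3 - <<'E'
from plan import *
o,M=state()
p,M=plan([.6745,-.0537,.22],0,4,.5); p,M=plan([.45,-.055,.25],-138.0,14,.5,p,M)
E
```

```text
t 30.25 p [ 0.6743 -0.0525  0.1031] yaw 154.48 down [-0.     0.001 -1.   ] F [ 1.08 -0.39  0.19] T [ 0.027  0.018 -0.019] open 0.754 q [-0.25  0.54  1.43  0.    1.17  1.76]
[[-0.029, 0.0, -0.0, 0.0, 0, 0, 0.5], [-0.029, 0.0, -0.0, 0.0, 0, 0, 0.5], [-0.029, 0.0, -0.0, 0.0, 0, 0, 0.5], [-0.03, 0.001, -0.001, 0.0, 0, 0, 0.5]]
[[-0.002, 0.007, 0.014, -9.86, 0, 0, 0.5], [-0.002, 0.004, 0.015, -9.86, 0, 0, 0.5], [-0.002, 0.002, 0.016, -9.86, 0, 0, 0.5], [-0.002, -0.001, 0.016, -9.86, 0, 0, 0.5], [-0.002, -0.004, 0.016, -9.86, 0, 0, 0.5], [-0.002, -0.006, 0.015, -9.86, 0, 0, 0.5], [-0.002, -0.009, 0.013, -9.86, 0, 0, 0.5], [-0.002, -0.011, 0.012, -9.86, 0, 0, 0.5], [-0.002, -0.013, 0.01, -9.86, 0, 0, 0.5], [-0.002, -0.014, 0.007, -9.86, 0, 0, 0.5]]
[[-0.002, -0.015, 0.005, -9.86, 0, 0, 0.5], [-0.003, -0.016, 0.002, -9.86, 0, 0, 0.5], [-0.002, -0.016, -0.001, -9.86, 0, 0, 0.5], [-0.003, -0.016, -0.004, -9.86, 0, 0, 0.5]]
```

{"api": "drive_tool", "payload": {
  "increments": [
    [-0.03, 0, 0, 0, 0, 0, 0.5],
    [-0.03, 0, 0, 0, 0, 0, 0.5],
    [-0.03, 0, 0, 0, 0, 0, 0.5],
    [-0.03, 0, 0, -5, 0, 0, 0.5],
    [0, 0.012, 0.028, -5, 0, 0, 0.5],
    [0, 0.012, 0.028, -5, 0, 0, 0.5],
    [0, 0.009, 0.028, -5, 0, 0, 0.5],
    [0, 0.006, 0.03, -4, 0, 0, 0.5],
    [0, 0.005, 0.03, 0, 0, 0, 0.5],
    [0, 0, 0, 0, 0, 0, 0.5]
  ]
}}

```text
time_s: 31.5
eef_pos: [0.5227, -0.0696, 0.2231]
eef_rot: [0.01, -0.707, 0.01, 0.707]
wrist_force: [0.1, 0.1, 0.1]
opening: 0.748
```

```bash
python3 - <<'E'
from plan import *
o,M=state(); c=snap('wrist','w14.png'); save(c,'w14.npz');T=np.eye(4);T[:3,:3]=M;T[:3,3]=o['eef_pos'];T=T@c['hand_eye'];np.save('w14T.npy',T)
s=snap('scene','s14.png');save(s,'s14.npz');cv2.imwrite('pics/s14z.png',cv2.resize(s['img'][180:310,250:400],None,fx=5,fy=4.5,interpolation=cv2.INTER_CUBIC)[:,:,::-1])
E
```

```text
t 31.5 p [ 0.5227 -0.0696  0.2231] yaw 178.37 down [-0.     0.001 -1.   ] F [0.1  0.05 0.13] T [0.021 0.042 0.011] open 0.748 q [-0.36  0.09  1.75  0.    1.3   1.24]
```

View pics/w14.png

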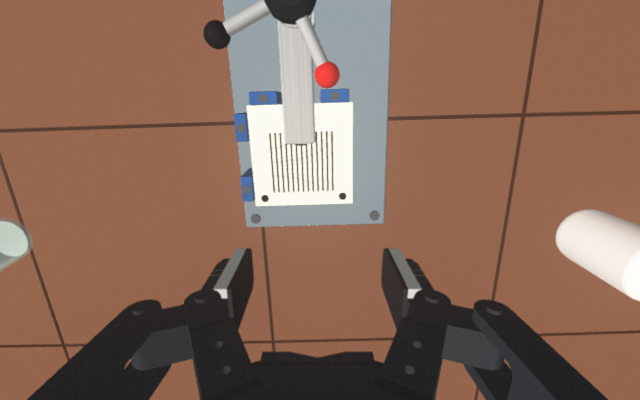

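View pics/s14z.png

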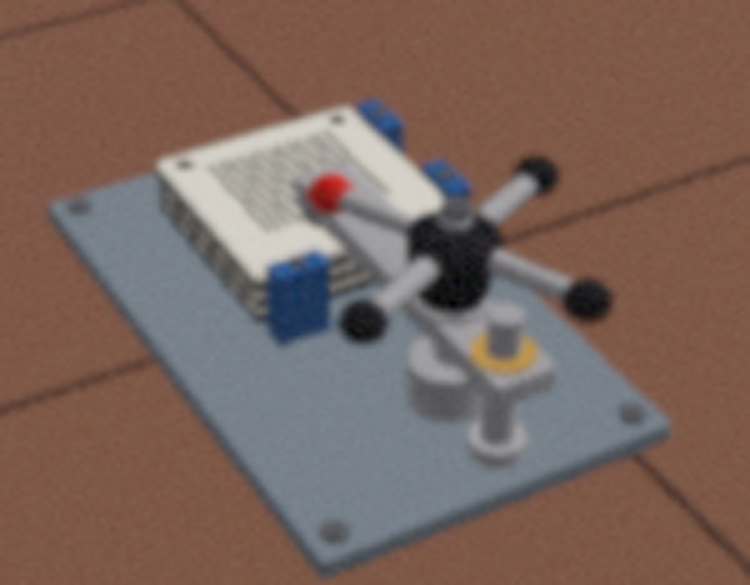

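```bash
python3 - <<'E'
from plan import *
c=dict(np.load('w14.npz'));T=np.load('w14T.npy');im=c['img']
cv2.imwrite('pics/w14z.png',cv2.resize(im[80:230,225:395],None,fx=4.6,fy=4,interpolation=cv2.INTER_CUBIC)[:,:,::-1])
m=((im.min(2)>190)).astype(np.uint8);m[:100]=0;m[210:]=0;m[:,:240]=0;m[:,360:]=0
l=[];r=[];f=[]
for v in range(150,198,3):
    x=np.nonzero(m[v,240:360])[0]+240; l.append(onz(c,x.min()-.5,v,.05,T)[:2]); r.append(onz(c,x.max()+.5,v,.05,T)[:2])
for u in range(258,346,4):
    y=np.nonzero(m[:,u])[0]; f.append(onz(c,u,y.max()+.5,.05,T)[:2])
for n,a in (('+y',l),('-y',r),('-x',f)):
    a=np.array(a,np.float32); vx,vy,x0,y0=cv2.fitLine(a,cv2.DIST_HUBER,0,.01,.01).ravel(); print(n,x0,y0,np.rad2deg(np.arctan2(vy,vx)))
# red ball
h=cv2.cvtColor(im,cv2.COLOR_RGB2HSV);R=((h[...,1]>200)&((h[...,0]<5)|(h[...,0]>175))&(h[...,2]>150)).astype(np.uint8);R[:, :250]=0;R[120:]=0;R[:,400:]=0
mm=cv2.moments(R,True);u,v=mm['m10']/mm['m00'],mm['m01']/mm['m00'];p=onz(c,u,v,.1043,T);d=p[:2]-[.674,-.0535];print('red',u,v,p,np.hypot(*d),np.rad2deg(np.arctan2(d[1],d[0])))
s=dict(np.load('s14.npz'))
E
```

```text
+y 0.5328908 -0.004684521 0.72063565
-y 0.53223103 -0.105609275 0.36271083
-x 0.49765202 -0.059164565 -89.83417Traceback (most recent call last):
  File "<stdin>", line 14, in <module>
ZeroDivisionError: float division by zero
```

View pics/w14z.png

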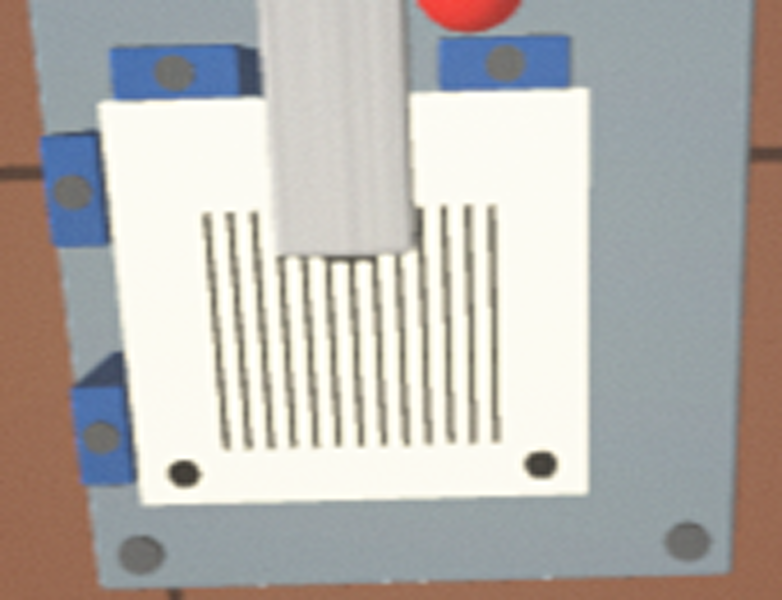

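{"api": "drive_tool", "payload": {
  "increments": [
    [0, 0.02, 0.02, 0, 0, 0, 0.5],
    [0, 0.03, 0.03, 0, 0, 0, 0.5],
    [0, 0.03, 0.03, 0, 0, 0, 0.5],
    [0.02, 0.025, 0.03, 0, 0, 0, 0.5],
    [0.02, 0.005, 0.01, 0, 0, 0, 0.5],
    [0, 0, 0, 0, 0, 0, 0.5],
    [0, 0, 0, 0, 0, 0, 0.5]
  ]
}}

```text
time_s: 32.48
eef_pos: [0.4025, -0.1771, 0.1837]
eef_rot: [-0.009, 0.707, -0.009, -0.707]
wrist_force: [0.0, 0.1, -0.0]
opening: 0.751
```

```bash
python3 - <<'E'
from plan import *
o,M=state(); c=snap('wrist','w15.png'); save(c,'w15.npz');T=np.eye(4);T[:3,:3]=M;T[:3,3]=o['eef_pos'];T=T@c['hand_eye']
u,v=proj(c,[.549,-.054,.035],T);print(u,v)
u,v=int(u),int(v); y0=max(0,v-65)
cv2.imwrite('pics/w15z.png',cv2.resize(c['img'][y0:y0+140,max(0,u-90):u+90],None,fx=4.4,fy=4.2,interpolation=cv2.INTER_CUBIC)[:,:,::-1])
t=snap('top','t15.png')
cv2.imwrite('pics/t15z.png',cv2.resize(t['img'][100:250,160:500],None,fx=2.3,fy=2.3,interpolation=cv2.INTER_CUBIC)[:,:,::-1])
im=t['img'];h=cv2.cvtColor(im,cv2.COLOR_RGB2HSV);R=((h[...,1]>170)&((h[...,0]<6)|(h[...,0]>174))&(h[...,2]>120)).astype(np.uint8)
R[:100]=0;R[220:]=0;R[:,:290]=0;R[:,:][:,400:]=0
mm=cv2.moments(R,True);print(mm['m00']);a,b=mm['m10']/mm['m00'],mm['m01']/mm['m00'];p=onz(t,a,b,.108);d=p[:2]-[.6713,-.0567];print('red',p,np.hypot(*d),np.rad2deg(np.arctan2(d[1],d[0])))
E
```

```text
t 32.48 p [ 0.4025 -0.1771  0.1837] yaw 178.56 down [ 0.001 -0.001 -1.   ] F [ 0.01  0.06 -0.  ] T [0.051 0.021 0.008] open 0.751 q [-0.69 -0.07  1.99  0.    1.21  0.91]
159.4841215981196 15.614564918873299
26.0
red [ 0.61734964 -0.07999939  0.108     ] 0.05876651233673974 -156.64206977873255
```

View pics/w15z.png

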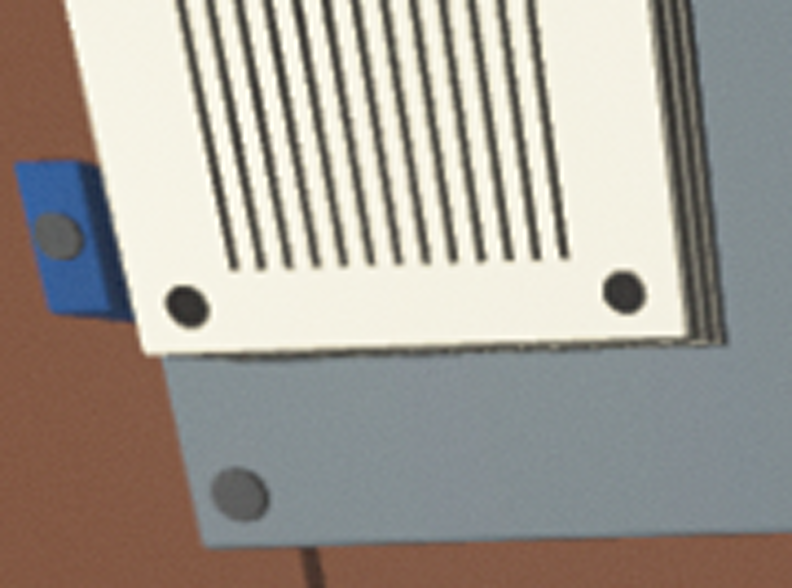

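View pics/t15z.png

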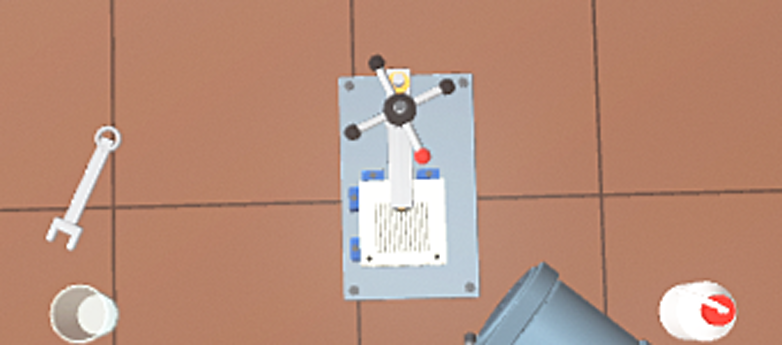

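```bash
python3 - <<'E'
from h import *
print(hand_in())
E
```

```text
the job is handed in; nothing more can be done
None
```

I squared the stack against all four stops, turned the star wheel to its stop and handed the job in at about 32.5 s. There was one hard contact on the way.

**Squaring:** I pushed the front edge, then the -y edge, using both half-open fingers. I repeated each push once. On the second pass there was no force until the stack came up hard at the same place, within 0.1 mm.

**Clamping:** I put two fingers between the spokes and twisted the wheel clockwise. Turning took about 0.15 N m, and the torque jumped to 1.4 N m at the stop.

**Hard contact:** On the first twist I set the fingertips about 9 mm too low, because I got the sign of the tip offset wrong. One finger ran into the stud behind the wheel, with about 50 N at the wrist and the tool pushed 15 mm aside. That is below the 120 N wrist limit. It was a finger rather than the gripper's body, so I don't expect the 40 N limit to apply, but I can't confirm that. I backed off, raised the tool and finished the turn without further contact.

**Last checks:**
- **Wheel:** the red ball is at -156.6°, which puts the wheel at about 3.52 rad, against a stop at 3.5 rad.
- **Top plate:** it sits against the stop blocks, with its edges within about 0.5° of the fixture's axes.
- **Lower plates:** they look lined up with the top plate on the two open sides. I judged this by eye and did not measure each plate.
- **Bystanders:** the bottle, beaker and spanner look unmoved in the top view. I did not measure their positions.
- **Robot:** it is clear of everything and the wrist force reads zero.

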